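Prop open the bottle dryer's lid

TASK

Raise the bottle dryer's clear lid by the green cross handle of its stay rod, swing the rod down, set its ball foot in the hole of the orange cup and with the rod press the stiff cup fully home into its sleeve, so that the rod holds the lid open by itself. Work gently: press slowly and no harder than the stiff cup needs (25 N is too much), and stop as soon as you feel it is home, let the rod alone touch the cup, never let the lid drop, leave everything else on the bench where it is, and let go of the rod at the end.

Things in the scene. Friction and masses are not known exactly. Their poses are not given: they have to be found in the camera images.
- dryer: fixed white open-topped housing of small amber bottles, 260 (x) x 300 (y) x 100 mm high, with an 80 mm deep deck of that height behind it; origin under the centre of the open part, z up, -x its front, -y the side with the rod, turned up to 0.2 rad. Rod and cup move in the upright plane y = -175 mm of the dryer. The side rail reaches to y = -196 mm, its top 35 mm high
- lid (a joint): angle of the clear blue-framed lid, 265 x 300 x 9 mm, about 0.5 kg (varies), hinged along its far rim (axis: dryer y): 0 closed, grows as its front rises, stop at 1.5 rad. It falls shut when not held; propped, it stands at about 0.7 rad
- lid_hinge (a point): point on the lid's hinge axis in the rod's plane; in the dryer frame at x 130, y -175, z 105 mm
- rod (a joint): angle of the stay rod about its pivot at the lid's right front (axis: dryer y): 0 stowed beside the dryer, pointing back and sloping 0.28 rad below the lid's plane (a stop: it cannot come nearer to the lid, so lifting the stowed rod lifts the lid); grows as the rod swings down from the lid, stop at 2.0 rad. Swings freely
- rod_pivot (a point): the pivot of the steel rod (9 mm thick) on the lid, 250 mm from lid_hinge
- rod_grip (a point): where to grip the green cross handle: a round bar, 14 mm in diameter, standing out 85 mm from the rod towards the dryer's -y, a 22 mm ball at its end. The point is on the bar's axis, 60 mm out from the rod, 150 mm along it from rod_pivot. x axis: along the rod to its foot; y: along the bar to the dryer. Stowed: 64 mm above the bench, space all round; the bar may turn in the fingers
- rod_foot (a point): centre of the dark steel ball, 13 mm in diameter, at the free end of the rod, 223.5 mm from rod_pivot. It is a plain ball and may be slid over the cup's flat top
- cup: orange cup, 34 x 34 mm, flat top, with a square hole 16 x 16 mm, 14 mm deep; origin at the centre of the hole's mouth; z up, x, y as the dryer's. It stands in the grey sleeve, in the rod's plane, its mouth 65 mm above the bench at the start. The sleeve's place along the rail varies by 45 mm. Foot on the hole's floor: its centre is 7.5 mm below the mouth
- sleeve: fixed grey sleeve, 44 x 42 x 18 mm, on the side rail; origin under its centre, 35 mm above the bench. The cup slides straight down in it, stiffly: about 12 N in all (the lid's own 3 to 6 N do not move it), does not spring back, and is home on a hard stop inside, 3 to 11 mm down. Where the stop lies differs each time and cannot be seen: the force rises steeply there
- vial0: amber bottle with white cap, 30 mm in diameter, 62 mm high, standing; origin under its centre; leave alone
- vial1: as vial0; leave alone
- vial2: as vial0; leave alone
- jar: white jar, 60 mm in diameter, 75 mm high; origin under its centre; leave alone
- cap_tray: steel tray, 120 x 160 x 30 mm; origin under its centre; leave alone
- spatula: spatula, 200 mm long, lying; leave alone
- deck_bottle: amber bottle with blue cap, 44 mm in diameter, 85 mm high, on the dryer's rear deck; origin under its centre; leave alone

How it is judged (in metres and radians):
On the way, in this order (a step that is already met when the one before it is completed fails the run):
1. the lid is raised past 0.35 rad (value of joint lid above 0.35 rad), for 0.2 s.
2. the rod's foot is down in the cup's hole (at least 3 mm below the mouth, within 6 mm of its middle) (z of rod_foot in the frame of cup below -0.003 m and horizontal distance between rod_foot and cup below 0.006 m), for 0.1 s.
3. the cup is pressed home onto the hard stop in its sleeve (contact force between cup and sleeve above 1.5 N), for 0.1 s.
At the end, for the whole second after the job is handed in: the rod's foot stands on the floor of the cup's hole (centre at least 5.5 mm below the mouth and within 6 mm of its middle), the cup is down in its sleeve (at least 2.5 mm, after it was pressed onto its stop), and the lid rests on the rod, still, between 0.5 and 0.95 rad open (z of cup in the frame of sleeve below 0.0275 m and z of rod_foot in the frame of cup below -0.0055 m and horizontal distance between rod_foot and cup below 0.006 m and value of joint lid between 0.5 and 0.95 rad and velocity of joint lid between -0.03 and 0.03 rad/s); the robot touches nothing.
It fails at once if the foot is pressed or rammed on the cup with more than 26 N (contact force between rod and cup above 26 N).
It fails at once if the robot itself touches the cup (contact force between any of the fingers, the arm and cup above 1 N).
It fails at once if the lid drops (closes faster than 2 rad/s) (velocity of joint lid below -2 rad/s).
It fails at once if a bystander is shifted by more than 20 mm (distance of any of vial0, vial1, vial2, jar, cap_tray, spatula, deck_bottle from where it was at the start of the episode above 0.02 m).
It also fails if it takes over 67 s, if anything falls off the work surface, if the arm or the gripper's body presses on something with over 40 N, if the wrist force passes 120 N, or if a joint passes its speed limit or range.

ROBOT

A 6-joint arm with a two-finger parallel gripper is mounted at the origin on the work surface. World frame = base frame: x ahead of the robot, y to its left, z up, the work surface at z = 0. Lengths are in m, angles in degrees, forces in N, time in s.
With the tool pointing down it reaches from about 0.3 to 0.75 m from the base axis. Payload 8.5 kg.
Tool frame: the origin (TCP) lies on the centre line of the jaws, within the pads' length; the fingertips stand 14 mm ahead of it and the grasp point (between the pads) lies 5 mm behind it; z points along the fingers, y is the direction in which the jaws open and shut (so a half turn about z gives the same grasp; the last joint's range is limited). The gripper opens to 85 mm and grips with 20 to 120 N. Pads are 22 mm wide; open, the fingers measure 114 mm over their backs; the gripper's body (76 mm by 85 mm) begins 54 mm behind the grasp point. The pads swing forward as they close: fully open they stand 13 mm farther back than shut.
Start: joints at [-77.653, 21.807, 74.336, -0, 83.858, -12.336], TCP at [0.23, -0.5, 0.216] pointing down, gripper open.
Joint ranges: [-178.18, 178.18], [-50.72, 133.34], [12.68, 142.11], [-81.47, 261.47], [9.98, 163.14], [-165.26, 165.26]. Speed limits (degrees/s): [136.94, 136.94, 180, 180, 180, 180].

INTERFACE

Orientations are given as a 3x3 rotation matrix whose columns are the frame's x, y, z axes.
In Python, from rig import env, optics, order, finder gives the robot as it stands.
- The arm moves only by the tool play_rows, never from a script. Its argument "commands" is a list of rows, each an object of numbers: "grip": the closure, from -1 (fully open) to 1 (shut); "x", "y", "z": the shift along the tool's x, y, z in m; "rx", "ry", "rz": the turn, a rotation vector about the tool's x, y, z in rad. A call has 1 to 12 rows; each row shifts and turns the commanded pose from where the row before left it, along the tool's axes as they then stand; what a row does not reach is not made up. A row lasts 1/8 s, in which the tool goes at most 62.5 mm and 10.7 degrees, less where a joint would pass 70% of its speed; a pose out of reach is approached as far as the arm can. A call is refused whole if a number of a shift passes 0.0625 or a number of a turn 0.188, either way. A call with a gripper value outside its range is refused whole. The fingers move at their own pace and stop on an object; "squeeze" is the grip in N (left out, the last holds). Time passes only in rows, so rows that do not move let the fingers close. It gives the time, the measured TCP pose, the force and the opening at its end, in the units of the state.
- env.observe(): the state, without advancing time (a new reading comes with each control period).
- optics.get_image(name): name is "scene" or "top" or "wrist"; returns a dict with "color" (480x640x3 uint8, blue, green, red), "range_z" (480x640 float32, m along the optical axis (not along the pixel's ray), 0 where there is no reading), "fov_y" (degrees; the focal length in pixels is half the picture's height over the tangent of half this angle, whatever the lens; pixels are square), "cx", "cy" (the principal point, pixels), "cam_to_world" (4x4, takes a point from camera to world coordinates). Camera axes: x right, y down, z forward; pixel columns grow to the right and rows downward; lengths in m; the calibration is good to about 2 mm. A picture is of the moment at which its call begins.
- order.close_job(): hands the job in, once; it reports no verdict.
Trained networks look in the newest picture that a camera, given by its name, has taken for a name from the list of things; names that differ only in an ending like _2 or _b are one class to them, and where a whole thing is asked for, a point or a joint stands for the part that bears it (a point fixed in the world has none). Each returns a list of dicts, best first, with "conf" (0 to 1); they miss things now and then, are a little off and sometimes report something else, mostly with a low value. They report only what shows in the picture. A call takes as long as a camera call.
- finder.boxes_of(camera, thing): "point" ([x, y, z] in m, in world coordinates, good to about 4 mm: the middle of the surface that is visible of it).
The state is a dict: "time_s": time; "q": joint angles; "qvel": joint speeds; "joint_efforts": joint torques, N m; "position": TCP position; "tool_rot": TCP orientation; "ft_force": force on the tool from outside, world axes, zero at the start; "wrist_torque": the same for the moment, N m; "grip_width": finger opening in m.
Only numpy, scipy, OpenCV 4.12 (cv2) and the standard library are available. Lean on these libraries where they do the work, as an engineer would, in place of code of your own. Each camera call takes 0.05 s, during which the arm holds its last target.

## Working session

There is one attempt and no reset: what is moved stays moved. The work goes in short steps, Python scripts to look and compute and a tool call to move; the robot and the scene stay as the last step left them, time stands still between calls to the robot, and variables do not carry over. Pictures are saved under pics/ and viewed, and the job is handed in when it is done.

Besides the shell and the picture viewer there is one more tool, called after "Emit:" by a JSON object that holds its "api" and its "payload", one argument or row to a line. play_rows: Moves the arm, as the interface text tells. Its arguments: {"type":"object","properties":{"commands":{"type":"array"},"squeeze":{"type":"number"}},"required":["commands"]}

```bash
ls; mkdir -p pics; cat > h.py <<'E'
import numpy as np, cv2
from rig import env, optics, order, finder
def shot(cam,fn):
    im=optics.get_image(cam); cv2.imwrite('pics/'+fn,im['color']); return im
def pt(im,u,v,z=None):
    f=240/np.tan(np.radians(im['fov_y'])/2)
    if z is None: z=im['range_z'][int(v),int(u)]
    p=np.array([(u-im['cx'])/f*z,(v-im['cy'])/f*z,z,1]); return (im['cam_to_world']@p)[:3]
def proj(im,P):
    f=240/np.tan(np.radians(im['fov_y'])/2)
    p=np.linalg.inv(im['cam_to_world'])@np.append(P,1); return p[0]/p[2]*f+im['cx'],p[1]/p[2]*f+im['cy'],p[2]
E
python3 - <<'E'
from h import *
np.set_printoptions(precision=4,suppress=True)
for c in ['scene','top']:
    im=shot(c,c+'0.png'); print(c,im['cam_to_world'],im['fov_y'])
    for t in ['dryer','lid','lid_hinge','rod','rod_pivot','rod_grip','rod_foot','cup','sleeve','vial0','jar','cap_tray','spatula','deck_bottle']:
        print(t,[(round(d['conf'],2),np.round(d['point'],3)) for d in finder.boxes_of(c,t)[:3]])
print(env.observe())
E
```

```text
pics
scene [[ 0.6449  0.6057 -0.466   1.024 ]
 [ 0.7642 -0.5072  0.3985 -0.4918]
 [ 0.005  -0.6131 -0.79    0.8912]
 [ 0.      0.      0.      1.    ]] 53.18067354645896
dryer [(0.79, array([0.607, 0.108, 0.109]))]
lid [(0.82, array([0.558, 0.14 , 0.107]))]
lid_hinge [(0.89, array([0.546, 0.143, 0.104]))]
rod [(0.71, array([ 0.529, -0.021,  0.071]))]
rod_pivot [(0.17, array([ 0.474, -0.004,  0.053]))]
rod_grip [(0.95, array([ 0.53 , -0.023,  0.071])), (0.45, array([0.55 , 0.144, 0.106])), (0.23, array([ 0.456, -0.321,  0.036]))]
rod_foot [(0.96, array([ 0.53 , -0.023,  0.068]))]
cup [(0.61, array([ 0.46 , -0.006,  0.064]))]
sleeve [(0.7, array([ 0.458, -0.32 ,  0.037])), (0.52, array([ 0.472, -0.002,  0.053]))]
vial0 [(0.74, array([ 0.575, -0.324,  0.041])), (0.71, array([ 0.456, -0.317,  0.037])), (0.7, array([ 0.7  , -0.339,  0.041]))]
jar [(0.58, array([ 0.399, -0.315,  0.065]))]
cap_tray [(0.68, array([ 0.457, -0.319,  0.037])), (0.62, array([ 0.67 , -0.487,  0.001]))]
spatula [(0.7, array([ 0.365, -0.469,  0.004])), (0.54, array([ 0.536, -0.024,  0.072]))]
deck_bottle [(0.9, arr
[... 877 characters left out ...]
  0.008]))]
spatula [(0.6, array([ 0.365, -0.465,  0.004]))]
deck_bottle [(0.62, array([0.727, 0.208, 0.159])), (0.28, array([0.458, 0.001, 0.063]))]
{'time_s': 1.5, 'q': array([-77.6541,  21.8071,  74.3357,  -0.0013,  83.8593, -12.3355]), 'qvel': array([ 0.0644, -0.0101, -0.0925, -0.0701, -0.0002,  0.0396]), 'joint_efforts': array([ -0.0003, -44.8323, -23.1464,  -0.0002,   0.0005,  -0.    ]), 'position': array([ 0.2297, -0.4997,  0.2162]), 'tool_rot': array([[ 0.9086,  0.4176, -0.    ],
       [ 0.4176, -0.9086,  0.    ],
       [-0.    , -0.    , -1.    ]]), 'ft_force': array([-0.9098,  0.4326, -0.0543]), 'wrist_torque': array([-0.0402,  0.0052,  0.0235]), 'grip_width': 0.0852021276480208}
```

View pics/scene0.png

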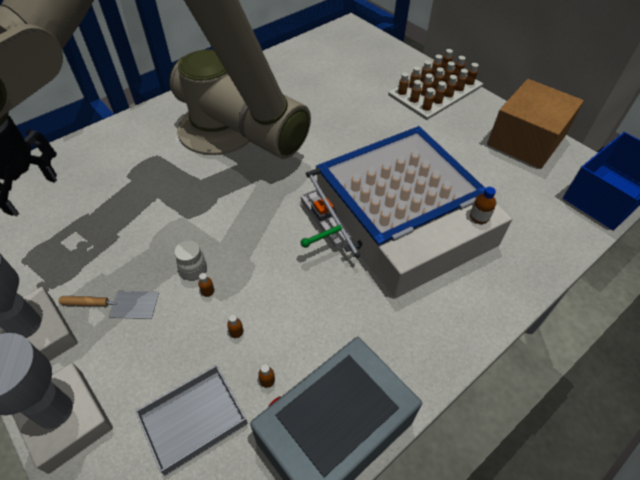

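View pics/top0.png

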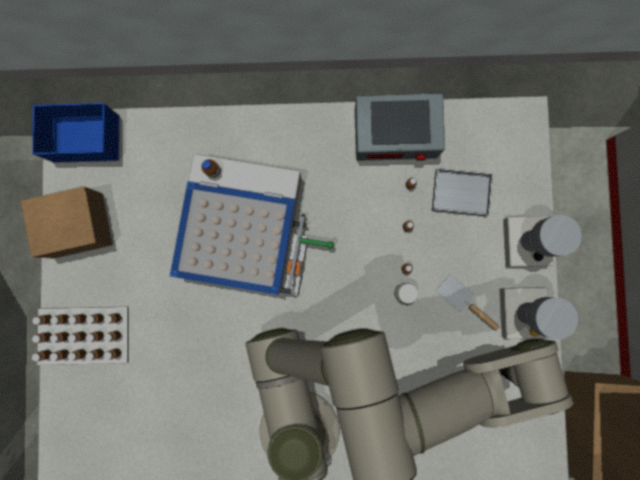

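```bash
python3 - <<'E'
from h import *
np.set_printoptions(precision=4,suppress=True)
for c,roi in [('scene',(290,120,510,290)),('top',(140,140,350,320))]:
    im=shot(c,c+'1.png'); x0,y0,x1,y1=roi
    cv2.imwrite('pics/%s1c.png'%c,cv2.resize(im['color'][y0:y1,x0:x1],None,fx=3.6,fy=3.3,interpolation=cv2.INTER_CUBIC)[:600,:800])
    hsv=cv2.cvtColor(im['color'],cv2.COLOR_BGR2HSV)
    def seg(lo,hi,zmin,zmax):
        m=cv2.inRange(hsv,lo,hi)>0; P=[]
        for v,u in np.argwhere(m):
            if not(x0<=u<x1 and y0<=v<y1): continue
            if im['range_z'][v,u]<=0: continue
            p=pt(im,u,v)
            if zmin<p[2]<zmax: P.append(p)
        return np.array(P)
    B=seg((105,120,60),(130,255,255),0.085,0.13)
    r=cv2.minAreaRect(B[:,:2].astype(np.float32)*1000); print('lid',len(B),r,B[:,2].mean(),cv2.boxPoints(r))
    G=seg((50,80,40),(85,255,255),0.03,0.12); print('green',len(G),G.mean(0),G.min(0),G.max(0)); 
    print(cv2.fitLine(G.astype(np.float32),cv2.DIST_HUBER,0,.01,.01).ravel())
    O=seg((3,150,100),(16,255,255),0.03,0.09); print('orange',len(O),O.mean(0) if len(O) else 0,O.min(0),O.max(0))
    T=O[O[:,2]>.058]; print(len(T),T.mean(0), cv2.minAreaRect(T[:,:2].astype(np.float32)*1000))
E
```

```text
lid 2613 ((545.7821044921875, 165.9940643310547), (301.4893493652344, 267.2822265625), 79.1585464477539) 0.10986266407320358 [[386.1725  43.0768]
 [648.684   -7.1969]
 [705.3917 288.9113]
 [442.8802 339.185 ]]
green 262 [ 0.5316 -0.0635  0.0693] [ 0.5163 -0.1098  0.061 ] [ 0.5451 -0.0114  0.0774]
[ 0.178   0.9839 -0.0168  0.5316 -0.0635  0.0693]
orange 84 [0.4612 0.0005 0.0637] [ 0.4419 -0.0155  0.0476] [0.4806 0.0341 0.0695]
74 [ 0.4621 -0.002   0.0654] ((461.7947082519531, 4.379964828491211), (35.2474365234375, 33.37828826904297), 77.92485046386719)
lid 2256 ((544.5030517578125, 164.50128173828125), (299.08709716796875, 261.73272705078125), 79.01573181152344) 0.10918433879560198 [[387.5403  42.6326]
 [644.478   -7.2378]
 [701.4658 286.3699]
 [444.5281 336.2404]]
green 153 [ 0.5273 -0.0634  0.0701] [ 0.5135 -0.1062  0.0603] [ 0.5411 -0.0147  0.0788]
[ 0.1916  0.9807 -0.0379  0.5273 -0.0634  0.0701]
orange 72 [0.4603 0.0017 0.0636] [ 0.444  -0.0132  0.0474] [0.4779 0.021  0.0695]
66 [0.4605 0.0018 0.0646] ((461.02593994140625, 3.054901123046875), (32.87004089355469, 31.04611587524414), 77.66006469726562)
```

View pics/scene1c.png

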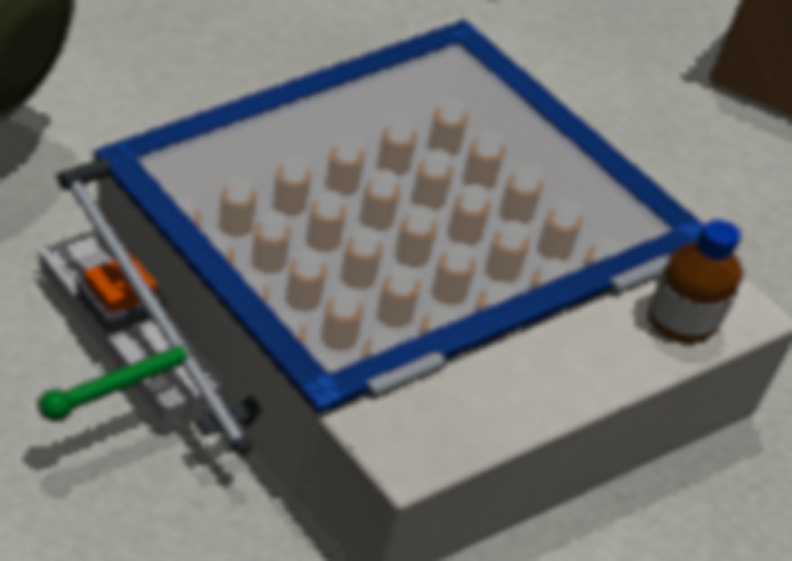

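View pics/top1c.png

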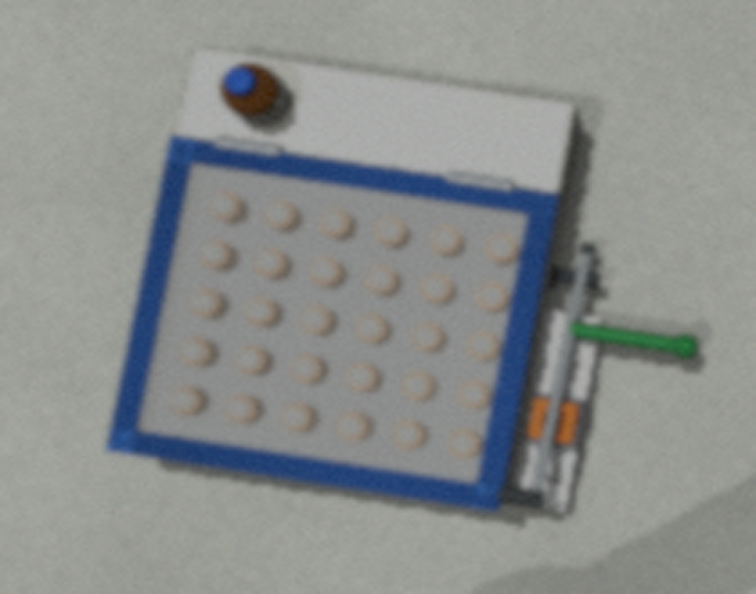

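```bash
cat >> h.py <<'E'
from scipy.spatial.transform import Rotation as Ro
YAW=-0.1905; O=np.array([.5476,.1648,0]); ex=np.array([np.cos(YAW),np.sin(YAW),0]); ey=np.array([-np.sin(YAW),np.cos(YAW),0]); ez=np.array([0,0,1.])
def W(x,y,z): return O+ex*x+ey*y+ez*z
RD=np.column_stack([ey,ex,-ez])
def kin(th,ph):
    P=np.array([.130-.25*np.cos(th),.105+.25*np.sin(th)]); a=.28+th+ph; d=np.array([np.cos(a),-np.sin(a)])
    return P,P+.15*d,P+.2235*d
def rows(p,R,wps,smax=.06,rmax=.18):
    """wps list of (pos,R); one or more rows per segment"""
    out=[]
    for q,S in wps:
        n=1
        dv=R.T@(q-p); rv=Ro.from_matrix(R.T@S).as_rotvec()
        n=max(1,int(np.ceil(max(abs(dv).max()/smax,abs(rv).max()/rmax))))
        p0,R0=p,R
        for i in range(n):
            t=(i+1)/n; pq=p0+(q-p0)*t; Rq=R0@Ro.from_rotvec(rv*t).as_matrix()
            d=np.round(R.T@(pq-p),4); r=np.round(Ro.from_matrix(R.T@Rq).as_rotvec(),3)
            out.append(dict(zip(['x','y','z','rx','ry','rz'],[float(k) for k in [*d,*r]])))
            p=p+R@d; R=R@Ro.from_rotvec(r).as_matrix()
    return out,p,R
def cur():
    s=env.observe(); return s['position'],s['tool_rot']
def show(rs):
    for r in rs: print('{'+','.join('"%s":%g'%(k,v) for k,v in r.items() if v)+'},')
E
python3 - <<'E'
from h import *
np.set_printoptions(precision=4,suppress=True)
p,R=cur(); g=W(.0242,-.235,.0635); print(g)
show(rows(p,R,[(np.array([g[0],g[1],.16]),RD)],.048)[0])
E
```

```text
[ 0.5269 -0.0705  0.0635]
{"x":0.0449,"y":-0.0266,"z":0.0056,"rz":-0.095},
{"x":0.0473,"y":-0.0222,"z":0.0056,"rz":-0.095},
{"x":0.0491,"y":-0.0176,"z":0.0057,"rz":-0.095},
{"x":0.0506,"y":-0.0129,"z":0.0056,"rz":-0.095},
{"x":0.0516,"y":-0.008,"z":0.0056,"rz":-0.095},
{"x":0.0521,"y":-0.0031,"z":0.0056,"rz":-0.095},
{"x":0.0522,"y":0.0018,"z":0.0057,"rz":-0.095},
{"x":0.0517,"y":0.0068,"z":0.0056,"rz":-0.095},
{"x":0.0509,"y":0.0117,"z":0.0056,"rz":-0.095},
{"x":0.0496,"y":0.0165,"z":0.0056,"rz":-0.095},
```

Emit:
{"api": "play_rows", "payload": {
  "commands": [
    {"x": 0.0449, "y": -0.0266, "z": 0.0056, "rz": -0.095},
    {"x": 0.0473, "y": -0.0222, "z": 0.0056, "rz": -0.095},
    {"x": 0.0491, "y": -0.0176, "z": 0.0057, "rz": -0.095},
    {"x": 0.0506, "y": -0.0129, "z": 0.0056, "rz": -0.095},
    {"x": 0.0516, "y": -0.008, "z": 0.0056, "rz": -0.095},
    {"x": 0.0521, "y": -0.0031, "z": 0.0056, "rz": -0.095},
    {"x": 0.0522, "y": 0.0018, "z": 0.0057, "rz": -0.095},
    {"x": 0.0517, "y": 0.0068, "z": 0.0056, "rz": -0.095},
    {"x": 0.0509, "y": 0.0117, "z": 0.0056, "rz": -0.095},
    {"x": 0.0496, "y": 0.0165, "z": 0.0056, "rz": -0.095},
    {},
    {}
  ]
}}

```text
invalid input at $.commands[0]: expected keys grip, x, y, z, rx, ry, rz
```

```bash
python3 - <<'E'
from h import *
np.set_printoptions(precision=4,suppress=True)
im=shot('wrist','w1.png'); p,R=cur(); print(p,R); print(im['cam_to_world'],im['fov_y'])
hsv=cv2.cvtColor(im['color'],cv2.COLOR_BGR2HSV)
for n,lo,hi in [('green',(50,80,40),(85,255,255)),('orange',(3,150,100),(16,255,255))]:
    m=cv2.inRange(hsv,lo,hi)>0
    P=np.array([pt(im,u,v) for v,u in np.argwhere(m) if im['range_z'][v,u]>0]); 
    if len(P)==0: print(n,0); continue
    D=np.column_stack([(P-O)@ex,(P-O)@ey,P[:,2]])
    print(n,len(P),D.mean(0),np.percentile(D,2,axis=0),np.percentile(D,98,axis=0))
    if n=='green':
        for y in np.arange(-.27,-.17,.01):
            s=D[abs(D[:,1]-y)<.004]; 
            if len(s)>5: print(y,len(s),s[:,0].min(),s[:,0].max(),s[:,2].max())
    else:
        T=D[D[:,2]>.06]; print(T.mean(0),cv2.minAreaRect(T[:,:2].astype(np.float32)*1000))
E
```

```text
[ 0.2297 -0.4997  0.2162] [[ 0.9086  0.4176 -0.    ]
 [ 0.4176 -0.9086  0.0001]
 [ 0.     -0.0001 -1.    ]]
[[ 0.4164 -0.8727 -0.255   0.2942]
 [-0.9092 -0.3994 -0.1177 -0.4692]
 [ 0.0008  0.2808 -0.9598  0.3736]
 [ 0.      0.      0.      1.    ]] 69.70562050614184
green 0
orange 0
```

View pics/w1.png

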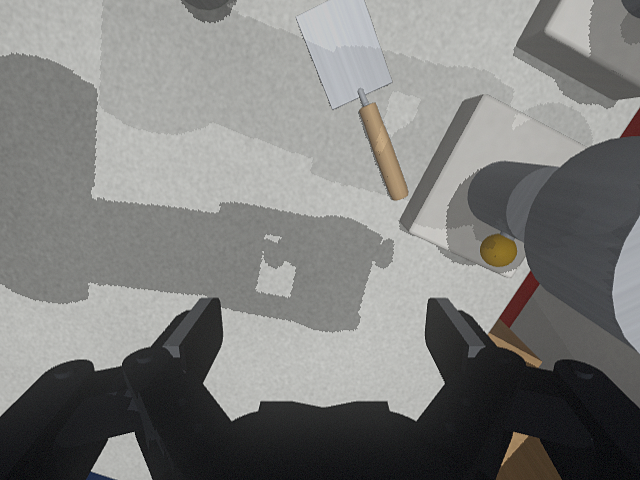

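```bash
cat >> h.py <<'E'
def show(rs,grip=-1):
    print('['+',\n'.join('{"grip":%g,'%grip+','.join('"%s":%g'%(k,v) for k,v in r.items())+'}' for r in rs)+']')
def RT(t,b=0):  # tilt t away from dryer; 
    zt=-ez*np.cos(t)+ey*np.sin(t); xt=ey*np.cos(t)+ez*np.sin(t); return np.column_stack([xt,ex,zt])
TILT=.44
def tcp(x,z,y=-.23,back=0):
    R=RT(TILT); return W(x,y,z)+R[:,2]*(.005-back),R
E
python3 - <<'E'
from h import *
p,R=cur(); print(np.linalg.det(RT(.44)))
rs,p,R=rows(p,R,[tcp(.0242,.0635,back=.1)],.048); print(p);show(rs)
E
```

```text
1.0
[ 0.52010186 -0.10540048  0.14947294]
[{"grip":-1,"x":0.0476,"y":-0.0263,"z":0.0074,"rx":0.023,"ry":0.045,"rz":-0.104},
{"grip":-1,"x":0.0497,"y":-0.0211,"z":0.0102,"rx":0.023,"ry":0.045,"rz":-0.103},
{"grip":-1,"x":0.0511,"y":-0.0156,"z":0.0128,"rx":0.024,"ry":0.045,"rz":-0.104},
{"grip":-1,"x":0.0518,"y":-0.0099,"z":0.0155,"rx":0.023,"ry":0.046,"rz":-0.104},
{"grip":-1,"x":0.0517,"y":-0.0042,"z":0.018,"rx":0.023,"ry":0.045,"rz":-0.104},
{"grip":-1,"x":0.051,"y":0.0017,"z":0.0204,"rx":0.023,"ry":0.045,"rz":-0.103},
{"grip":-1,"x":0.0495,"y":0.0073,"z":0.0225,"rx":0.023,"ry":0.045,"rz":-0.104},
{"grip":-1,"x":0.0475,"y":0.0129,"z":0.0245,"rx":0.024,"ry":0.045,"rz":-0.104},
{"grip":-1,"x":0.0446,"y":0.0183,"z":0.0261,"rx":0.023,"ry":0.045,"rz":-0.104}]
```

Emit:
{"api": "play_rows", "payload": {
  "commands": [
    {"grip": -1, "x": 0.0476, "y": -0.0263, "z": 0.0074, "rx": 0.023, "ry": 0.045, "rz": -0.104},
    {"grip": -1, "x": 0.0497, "y": -0.0211, "z": 0.0102, "rx": 0.023, "ry": 0.045, "rz": -0.103},
    {"grip": -1, "x": 0.0511, "y": -0.0156, "z": 0.0128, "rx": 0.024, "ry": 0.045, "rz": -0.104},
    {"grip": -1, "x": 0.0518, "y": -0.0099, "z": 0.0155, "rx": 0.023, "ry": 0.046, "rz": -0.104},
    {"grip": -1, "x": 0.0517, "y": -0.0042, "z": 0.018, "rx": 0.023, "ry": 0.045, "rz": -0.104},
    {"grip": -1, "x": 0.051, "y": 0.0017, "z": 0.0204, "rx": 0.023, "ry": 0.045, "rz": -0.103},
    {"grip": -1, "x": 0.0495, "y": 0.0073, "z": 0.0225, "rx": 0.023, "ry": 0.045, "rz": -0.104},
    {"grip": -1, "x": 0.0475, "y": 0.0129, "z": 0.0245, "rx": 0.024, "ry": 0.045, "rz": -0.104},
    {"grip": -1, "x": 0.0446, "y": 0.0183, "z": 0.0261, "rx": 0.023, "ry": 0.045, "rz": -0.104},
    {"grip": -1, "x": 0, "y": 0, "z": 0, "rx": 0, "ry": 0, "rz": 0},
    {"grip": -1, "x": 0, "y": 0, "z": 0, "rx": 0, "ry": 0, "rz": 0}
  ]
}}

```text
time_s: 3.02
position: [0.52, -0.1058, 0.1495]
tool_rot: [[0.172, 0.982, 0.08], [0.889, -0.189, 0.417], [0.425, -0.0, -0.905]]
ft_force: [-1.0, 0.3, 1.5]
grip_width: 0.0853
```

```bash
cat > wl.py <<'E'
from h import *
import sys
np.set_printoptions(precision=4,suppress=True)
im=shot('wrist',sys.argv[1]); p,R=cur(); print(p,R)
hsv=cv2.cvtColor(im['color'],cv2.COLOR_BGR2HSV)
for n,lo,hi in [('green',(50,80,40),(85,255,255)),('orange',(3,150,80),(16,255,255))]:
    m=cv2.inRange(hsv,lo,hi)>0
    P=np.array([pt(im,u,v) for v,u in np.argwhere(m) if im['range_z'][v,u]>0]); 
    if len(P)==0: print(n,0); continue
    D=np.column_stack([(P-O)@ex,(P-O)@ey,P[:,2]])
    D=D[(D[:,2]>.02)&(D[:,1]>-.3)]
    print(n,len(P),D.mean(0),np.percentile(D,2,axis=0),np.percentile(D,98,axis=0))
    if n=='green':
        for y in np.arange(-.28,-.17,.01):
            s=D[abs(D[:,1]-y)<.004]; 
            if len(s)>5: print(round(y,3),len(s),s[:,0].min(),s[:,0].max(),s[:,2].max())
    else:
        T=D[D[:,2]>.055]; print(T.mean(0),cv2.minAreaRect(T[:,:2].astype(np.float32)*1000))
E
python3 wl.py w2.png
```

```text
[ 0.5198 -0.1062  0.1497] [[ 0.1721  0.9817  0.081 ]
 [ 0.8886 -0.1902  0.4173]
 [ 0.4251  0.0002 -0.9052]]
green 2464 [ 0.0241 -0.2286  0.0694] [ 0.0162 -0.2719  0.0652] [ 0.032  -0.1773  0.0738]
-0.27 254 0.013902888060333154 0.034449752743117706 0.07560748851683394
-0.26 265 0.013849464371409052 0.034527785906704925 0.07540544649755901
-0.25 197 0.017458294838218372 0.030167855377610936 0.07164027717751573
-0.24 188 0.017424757436336407 0.030233438419886526 0.07203893959467408
-0.23 191 0.017411119688618835 0.030292674642425958 0.07174196062683674
-0.22 190 0.017355019392789054 0.03035990202929817 0.07157376914627883
-0.21 188 0.017346211202104375 0.030387267955785037 0.07102014262970802
-0.2 177 0.017356033093386607 0.03043768304476112 0.07133242996221423
-0.19 170 0.01811752049871815 0.030503613951626277 0.07113355860390747
-0.18 165 0.01811529726115809 0.03055321806737714 0.07143423725275394
orange 1357 [-0.0542 -0.1783  0.0616] [-0.0709 -0.1909  0.0499] [-0.0374 -0.1577  0.0659]
[-0.0541 -0.1794  0.0639] ((-54.52197265625, -174.2257080078125), (34.402862548828125, 34.8605842590332), 89.59814453125)
```

View pics/w2.png

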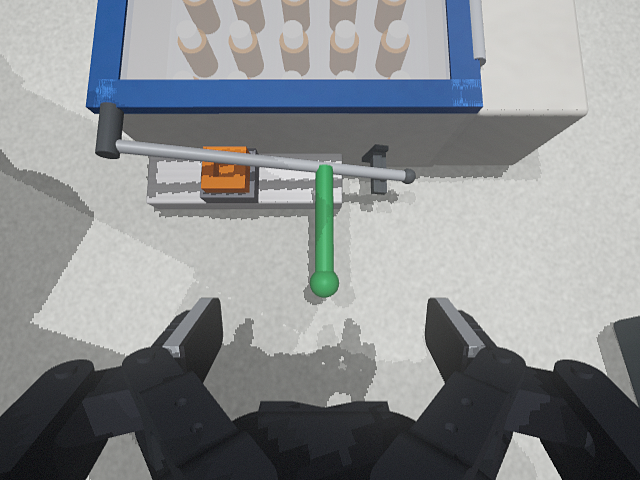

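```bash
python3 - <<'E'
from h import *
p,R=cur()
show(rows(p,R,[tcp(.0239,.0640)],.035)[0])
xc=-.0545
from scipy.optimize import fsolve
def ik(x,z):
    s=fsolve(lambda q:kin(*q)[2]-[x,z],[.75,.5]); return s
for z in [.1,.085,.0575,.05]:
    s=ik(xc,z); P,G,F=kin(*s); print(z,s,s[0]+s[1]+.28,P,G)
E
```

```text
[{"grip":-1,"x":0.0003,"y":-0.0001,"z":0.0334,"rx":0,"ry":0,"rz":-0},
{"grip":-1,"x":0.0004,"y":-0,"z":0.0334,"rx":0,"ry":0.001,"rz":-0.001},
{"grip":-1,"x":0.0003,"y":-0.0001,"z":0.0333,"rx":0.001,"ry":-0,"rz":0}]
0.1 [1.01419961 0.51336687] 1.8075664836540408 [-0.00207492  0.3172645 ] [-0.03725954  0.1714494 ]
0.085 [0.93182549 0.51806434] 1.7298898269646874 [-0.01909241  0.30567749] [-0.04285589  0.15757179]
0.0575 [0.78042359 0.54100888] 1.6014324685430117 [-0.04765389  0.28089512] [-0.0522486   0.13096551]
0.05 [0.73960979 0.55036817] 1.5699779619668564 [-0.0546829   0.27349993] [-0.05456015  0.12349998]
```

Emit:
{"api": "play_rows", "payload": {
  "commands": [
    {"grip": -1, "x": 0.0003, "y": 0, "z": 0.0334, "rx": 0, "ry": 0, "rz": 0},
    {"grip": -1, "x": 0.0004, "y": 0, "z": 0.0334, "rx": 0, "ry": 0, "rz": 0},
    {"grip": -1, "x": 0.0003, "y": 0, "z": 0.0333, "rx": 0, "ry": 0, "rz": 0},
    {"grip": -1, "x": 0, "y": 0, "z": 0, "rx": 0, "ry": 0, "rz": 0},
    {"grip": 1, "x": 0, "y": 0, "z": 0, "rx": 0, "ry": 0, "rz": 0},
    {"grip": 1, "x": 0, "y": 0, "z": 0, "rx": 0, "ry": 0, "rz": 0},
    {"grip": 1, "x": 0, "y": 0, "z": 0, "rx": 0, "ry": 0, "rz": 0},
    {"grip": 1, "x": 0, "y": 0, "z": 0, "rx": 0, "ry": 0, "rz": 0},
    {"grip": 1, "x": 0, "y": 0, "z": 0, "rx": 0, "ry": 0, "rz": 0},
    {"grip": 1, "x": 0, "y": 0, "z": 0, "rx": 0, "ry": 0, "rz": 0}
  ],
  "squeeze": 50
}}

```text
time_s: 4.32
position: [0.5285, -0.0628, 0.0596]
tool_rot: [[0.171, 0.982, 0.081], [0.889, -0.189, 0.418], [0.426, 0.001, -0.905]]
ft_force: [-0.6, -0.8, 2.7]
grip_width: -0.0002
```

```bash
python3 - <<'E'
from h import *
np.set_printoptions(precision=4,suppress=True)
shot('wrist','w3.png'); s=env.observe(); p=s['position']; R=s['tool_rot']; print(s['grip_width'],s['ft_force'],s['wrist_torque'])
g=p-R[:,2]*.005; print((g-O)@ex,(g-O)@ey,g[2])
E
```

```text
-0.00017354057848974075 [-0.053  -0.8582  3.0204] [-0.0381 -0.0152  0.0791]
0.02433488392507997 -0.22917315414414238 0.06406937710397814
```

View pics/w3.png

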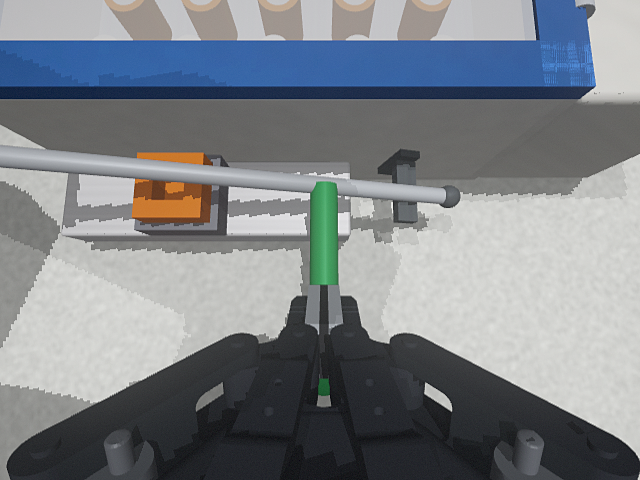

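```bash
python3 wl.py w4.png; python3 - <<'E'
from h import *
im=shot('scene','s4.png'); cv2.imwrite('pics/s4c.png',cv2.resize(im['color'][130:290,240:440],None,fx=4,fy=3.7,interpolation=cv2.INTER_CUBIC))
im=optics.get_image('wrist')
for u,v in [(325,220),(325,250),(325,275),(318,300),(335,300),(323,320),(323,350),(323,387),(300,310),(345,310)]:
    q=pt(im,u,v); print(u,v,np.round([(q-O)@ex,(q-O)@ey,q[2]],4))
E
```

```text
[ 0.5285 -0.0627  0.0595] [[ 0.1708  0.982   0.0809]
 [ 0.8886 -0.189   0.418 ]
 [ 0.4257  0.0004 -0.9049]]
green 3006 [ 0.0242 -0.2045  0.0691] [ 0.0175 -0.2708  0.0649] [ 0.0307 -0.1756  0.0739]
-0.27 167 0.021546096571715367 0.026531564314897598 0.07444218349129345
-0.22 470 0.01753007476950417 0.03062921482429008 0.07153624132774661
-0.21 468 0.017480835913396605 0.03071973191486733 0.07151103425295263
-0.2 459 0.017437588939152326 0.03079700151342958 0.0714200746807244
-0.19 452 0.017339425260350167 0.03085392921553785 0.07160610392942018
-0.18 418 0.017315297760650467 0.030952318497062495 0.07224034768845639
orange 3608 [-0.0535 -0.1781  0.0618] [-0.0707 -0.1909  0.0502] [-0.0373 -0.1576  0.0658]
[-0.0535 -0.1786  0.0636] ((-51.904510498046875, -174.003173828125), (34.39165115356445, 39.65495681762695), 89.5237808227539)
325 220 [ 0.0248 -0.1934  0.0693]
325 250 [ 0.0248 -0.2082  0.0701]
325 275 [ 0.0248 -0.22    0.0706]
318 300 [ 0.0219 -0.2311  0.0962]
335 300 [ 0.0286 -0.2311  0.0951]
323 320 [ 0.0239 -0.2378  0.1092]
323 350 [ 0.0239 -0.2484  0.1059]
323 387 [ 0.0238 -0.2693  0.0722]
300 310 [ 0.0148 -0.235   0.0945]
345 310 [ 0.0325 -0.235   0.0945]
```

View pics/s4c.png

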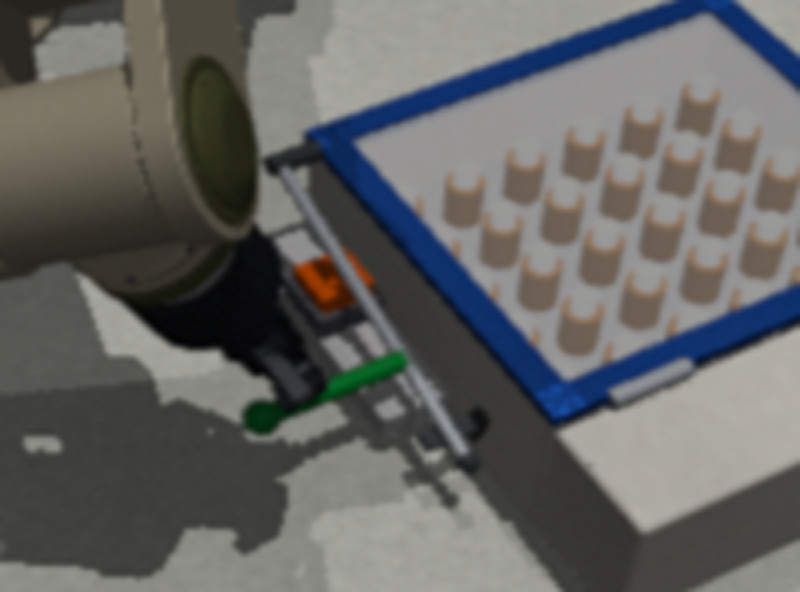

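Emit:
{"api": "play_rows", "payload": {
  "commands": [
    {"grip": 1, "x": 0.0021, "y": 0, "z": -0.0045, "rx": 0, "ry": 0, "rz": 0},
    {"grip": 1, "x": 0.0021, "y": 0, "z": -0.0045, "rx": 0, "ry": 0, "rz": 0},
    {"grip": 1, "x": 0, "y": 0, "z": 0, "rx": 0, "ry": 0, "rz": 0}
  ]
}}

```text
time_s: 4.9
position: [0.5284, -0.0627, 0.0696]
tool_rot: [[0.171, 0.982, 0.081], [0.889, -0.189, 0.418], [0.426, 0.001, -0.905]]
ft_force: [0.3, 0.0, -0.7]
grip_width: -0.0001
```

```bash
python3 wl.py w5.png;  python3 -c "
from h import *
print(env.observe())"
```

```text
[ 0.5283 -0.0627  0.0694] [[ 0.1709  0.982   0.0806]
 [ 0.8886 -0.189   0.4179]
 [ 0.4256  0.0002 -0.9049]]
green 2583 [ 0.0241 -0.2032  0.0692] [ 0.0176 -0.2711  0.0652] [ 0.0305 -0.1757  0.0727]
-0.27 117 0.02132874292533409 0.026613240777394017 0.07414762495738728
-0.22 393 0.017577329136866965 0.030906073959571668 0.07172035014280392
-0.21 409 0.01751586252815555 0.030496086584286184 0.0717225682505887
-0.2 401 0.017489865236658287 0.030572346786546103 0.07126005484653297
-0.19 390 0.017442456456147993 0.03063167900925709 0.07155097704759869
-0.18 373 0.017387840986748827 0.030684041001817094 0.07148791486410988
orange 3221 [-0.0535 -0.1776  0.0619] [-0.0707 -0.1909  0.0503] [-0.0374 -0.1573  0.0658]
[-0.0534 -0.1779  0.0638] ((-53.512290954589844, -173.80397033691406), (34.68589782714844, 37.369564056396484), 89.42552185058594)
{'time_s': 4.95, 'q': array([-31.88742768,  31.37185398,  90.47564771,  25.08189299,
        69.6263728 , -32.23758783]), 'qvel': array([ 0.00947081,  0.30166039,  0.26022438,  0.02870544, -0.2092439 ,
        0.00042186]), 'joint_efforts': array([ 1.03586720e-02, -4.69448340e+01, -1.63987488e+01,  9.75940749e-01,
        6.78096693e-01,  1.22285017e-02]), 'position': array([ 0.52833304, -0.06273009,  0.06939981]), 'tool_rot': array([[ 1.70886093e-01,  9.81986298e-01,  8.06278701e-02],
       [ 8.88643688e-01, -1.88951982e-01,  4.17863070e-01],
       [ 4.25570605e-01,  2.42460362e-04, -9.04925191e-01]]), 'ft_force': array([-0.22227631, -0.19468807, -0.26021997]), 'wrist_torque': array([-0.25194907,  0.05887046, -0.03251847]), 'grip_width': 6.964512637633746e-05}
```

View pics/w5.png

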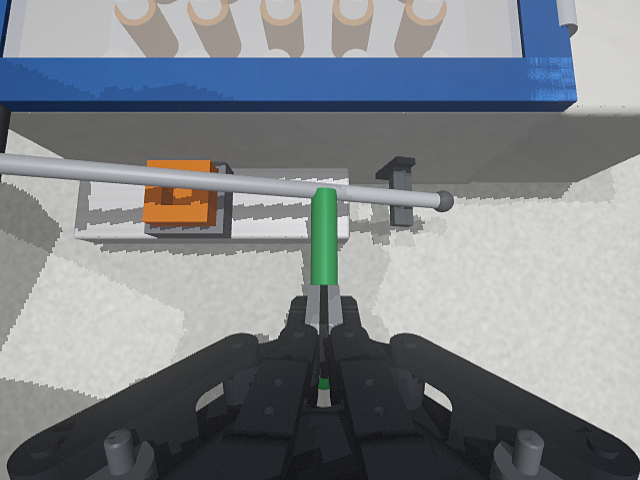

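```bash
python3 -c "
from h import *
im=optics.get_image('wrist');p,R=cur()
for k in [-.04,-.02,-.005,0,.014]: print(k,proj(im,p+R[:,2]*k))
c=im['color'][255:345,270:380]; cv2.imwrite('pics/w6.png',cv2.resize(c,None,fx=6,fy=6,interpolation=cv2.INTER_CUBIC))
for v in range(280,330,5): 
  print(v,[np.round(pt(im,u,v)-0,3)[2] for u in (300,312,324,336,348)],[round(float(R[:,2]@(pt(im,u,v)-p)),4) for u in (300,312,324,336,348)],[round(float(R[:,0]@(pt(im,u,v)-p)),4) for u in (300,312,336,348)])
"
```

```text
-0.04 (np.float64(324.0447609626445), np.float64(334.09522747624095), np.float64(0.13266376477674247))
-0.02 (np.float64(323.94481046007513), np.float64(309.53819944020006), np.float64(0.15185680410778774))
-0.005 (np.float64(323.88499233831135), np.float64(294.8413719559494), np.float64(0.16625158360607167))
0 (np.float64(323.8672903074957), np.float64(290.4921265207928), np.float64(0.171049843438833))
0.014 (np.float64(323.8226233961807), np.float64(279.5178285907756), np.float64(0.18448497097056474))
280 [np.float64(0.0), np.float64(0.067), np.float64(0.07), np.float64(0.066), np.float64(-0.001)] [0.066, 0.0045, 0.0011, 0.0048, 0.0669] [-0.0221, 0.0037, 0.0036, -0.0226]
285 [np.float64(0.001), np.float64(0.091), np.float64(0.093), np.float64(0.091), np.float64(0.001)] [0.0639, -0.0192, -0.0203, -0.0192, 0.0635] [-0.025, 0.0114, 0.0113, -0.0249]
290 [np.float64(-0.001), np.float64(0.096), np.float64(0.096), np.float64(0.096), np.float64(-0.0)] [0.0636, -0.0245, -0.0241, -0.0242, 0.0632] [-0.0287, 0.0114, 0.0113, -0.0285]
295 [np.float64(0.09), np.float64(0.1), np.float64(0.1), np.f
[... 469 characters left out ...]
oat64(0.104), np.float64(0.113), np.float64(0.112), np.float64(0.113), np.float64(0.103)] [-0.0345, -0.0426, -0.0417, -0.0425, -0.0339] [0.0074, 0.0117, 0.0116, 0.007]
315 [np.float64(0.107), np.float64(0.116), np.float64(0.116), np.float64(0.116), np.float64(0.107)] [-0.0386, -0.046, -0.0464, -0.0464, -0.0384] [0.0074, 0.0114, 0.0117, 0.0073]
320 [np.float64(0.112), np.float64(0.119), np.float64(0.119), np.float64(0.119), np.float64(0.111)] [-0.0431, -0.0498, -0.05, -0.0493, -0.043] [0.0078, 0.0116, 0.0113, 0.0077]
325 [np.float64(0.128), np.float64(0.121), np.float64(0.121), np.float64(0.124), np.float64(0.128)] [-0.0584, -0.0517, -0.0523, -0.0549, -0.0578] [0.0146, 0.0107, 0.0125, 0.0142]
```

View pics/w6.png

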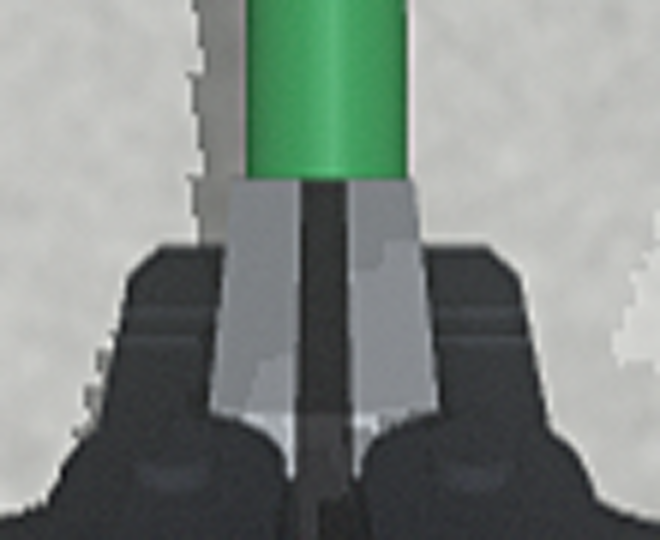

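```bash
cat >> h.py <<'E'
GO=.037
def tcp(x,z,y=-.23,back=0):
    R=RT(TILT); return W(x,y,z)+R[:,2]*(GO-back),R
E
python3 - <<'E'
from h import *
p,R=cur()
show(rows(p,R,[tcp(.0241,.0640)],.015)[0])
E
```

```text
[{"grip":-1,"x":-0.0016,"y":0,"z":0.0135,"rx":-0,"ry":0,"rz":0},
{"grip":-1,"x":-0.0017,"y":0,"z":0.0135,"rx":-0,"ry":0,"rz":0},
{"grip":-1,"x":-0.0016,"y":0,"z":0.0135,"rx":-0,"ry":0,"rz":0}]
```

Open fully first, then check before advancing.

Emit:
{"api": "play_rows", "payload": {
  "commands": [
    {"grip": -1, "x": 0, "y": 0, "z": 0, "rx": 0, "ry": 0, "rz": 0},
    {"grip": -1, "x": 0, "y": 0, "z": 0, "rx": 0, "ry": 0, "rz": 0},
    {"grip": -1, "x": 0, "y": 0, "z": 0, "rx": 0, "ry": 0, "rz": 0},
    {"grip": -1, "x": 0, "y": 0, "z": 0, "rx": 0, "ry": 0, "rz": 0}
  ]
}}

```text
time_s: 5.5
position: [0.5283, -0.0627, 0.0692]
tool_rot: [[0.171, 0.982, 0.08], [0.889, -0.189, 0.418], [0.426, -0.0, -0.905]]
ft_force: [-0.3, 0.8, -0.3]
grip_width: 0.0723
```

Emit:
{"api": "play_rows", "payload": {
  "commands": [
    {"grip": -1, "x": -0.0016, "y": 0, "z": 0.0135, "rx": 0, "ry": 0, "rz": 0},
    {"grip": -1, "x": -0.0017, "y": 0, "z": 0.0135, "rx": 0, "ry": 0, "rz": 0},
    {"grip": -1, "x": -0.0016, "y": 0, "z": 0.0135, "rx": 0, "ry": 0, "rz": 0},
    {"grip": -1, "x": 0, "y": 0, "z": 0, "rx": 0, "ry": 0, "rz": 0}
  ]
}}

```text
time_s: 6.0
position: [0.5302, -0.0494, 0.0293]
tool_rot: [[0.172, 0.982, 0.078], [0.888, -0.188, 0.419], [0.427, -0.003, -0.904]]
ft_force: [-0.5, -0.4, 0.1]
grip_width: 0.0852
```

Emit:
{"api": "play_rows", "payload": {
  "commands": [
    {"grip": 1, "x": 0, "y": 0, "z": 0, "rx": 0, "ry": 0, "rz": 0},
    {"grip": 1, "x": 0, "y": 0, "z": 0, "rx": 0, "ry": 0, "rz": 0},
    {"grip": 1, "x": 0, "y": 0, "z": 0, "rx": 0, "ry": 0, "rz": 0},
    {"grip": 1, "x": 0, "y": 0, "z": 0, "rx": 0, "ry": 0, "rz": 0},
    {"grip": 1, "x": 0, "y": 0, "z": 0, "rx": 0, "ry": 0, "rz": 0}
  ],
  "squeeze": 50
}}

```text
time_s: 6.62
position: [0.531, -0.0503, 0.0308]
tool_rot: [[0.171, 0.982, 0.081], [0.889, -0.189, 0.418], [0.426, 0.001, -0.905]]
ft_force: [0.8, -1.1, 1.8]
grip_width: 0.0122
```

```bash
python3 wl.py w7.png; python3 - <<'E'
from h import *
np.set_printoptions(precision=4,suppress=True)
s=env.observe(); p=s['position']; R=s['tool_rot']; print(s['grip_width'],s['ft_force'],s['wrist_torque'])
g=p-R[:,2]*GO; print((g-O)@ex,(g-O)@ey,g[2])
E
```

```text
[ 0.531  -0.0503  0.0308] [[ 0.1709  0.9819  0.0812]
 [ 0.8887 -0.1892  0.4177]
 [ 0.4256  0.0008 -0.9049]]
green 7234 [ 0.0241 -0.2174  0.0691] [ 0.0178 -0.2552  0.0652] [ 0.0305 -0.1764  0.0711]
-0.26 47 0.015887720589083765 0.032308706287883494 0.07165935058511069
-0.25 815 0.017385312685743014 0.03082475421352368 0.07167026025711262
-0.24 771 0.017829507961044527 0.030416551862811562 0.11724804520135063
-0.23 693 0.017846328725047062 0.030154130699283122 0.07238559006100254
-0.22 689 0.01713297125685285 0.0306936007653562 0.0715067104615934
-0.21 704 0.016674868055041592 0.030796553194394023 0.07172207855359475
-0.2 684 0.01743732151128096 0.03087452764644853 0.07149818328047414
-0.19 663 0.017398127825508786 0.03097943929867788 0.07155215602978876
-0.18 617 0.017313497324276853 0.031059084144590507 0.07192729100404796
orange 5429 [-0.0532 -0.1778  0.0619] [-0.0707 -0.1908  0.0502] [-0.0373 -0.1573  0.0658]
[-0.0532 -0.178   0.0636] ((-54.633636474609375, -173.71035766601562), (34.92734909057617, 35.731266021728516), 89.84523010253906)
0.012631867970838663 [-0.5662 -0.826   2.0957] [-0.1655 -0.0394 -0.0909]
0.02441920481053478 -0.23012086211914842 0.0642656914792932
```

View pics/w7.png

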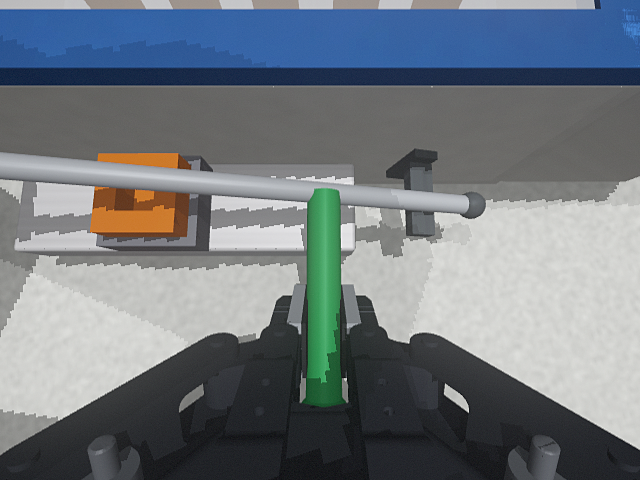

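```bash
cat >> h.py <<'E'
G0=np.array([.0242,.0635])
def qrows(qs,start):
    """rows for a list of (th,ph) from start"""
    out=[];g=kin(*start)[1]
    for q in qs:
        n=kin(*q)[1]; d=n-g; r=dict(x=round(d[1]*np.sin(TILT),4),y=round(d[0],4),z=round(-d[1]*np.cos(TILT),4),rx=0,ry=0,rz=0)
        g=g+np.array([r['y'],-r['z']*np.cos(TILT)+r['x']*np.sin(TILT)]); out.append(r)
    return out
E
python3 - <<'E'
from h import *
qs=[]
for th in np.linspace(0,.97,24)[1:]:
    qs.append((th,max(0,min(.06,(th-.1)*.3))))
a=qs[:11];b=qs[11:]
show(qrows(a,(0,0)),1);print(a[-1]); show(qrows(b,a[-1]),1)
for q in qs[::4]: print(np.round(q,3),kin(*q)[1:])
E
```

```text
[{"grip":1,"x":0.0019,"y":-0.0017,"z":-0.0041,"rx":0,"ry":0,"rz":0},
{"grip":1,"x":0.0019,"y":-0.0014,"z":-0.0041,"rx":0,"ry":0,"rz":0},
{"grip":1,"x":0.0015,"y":-0.0018,"z":-0.0032,"rx":0,"ry":0,"rz":0},
{"grip":1,"x":0.0013,"y":-0.0019,"z":-0.0027,"rx":0,"ry":0,"rz":0},
{"grip":1,"x":0.0013,"y":-0.002,"z":-0.0028,"rx":0,"ry":0,"rz":0},
{"grip":1,"x":0.0014,"y":-0.0018,"z":-0.003,"rx":0,"ry":0,"rz":0},
{"grip":1,"x":0.0014,"y":-0.0019,"z":-0.0031,"rx":0,"ry":0,"rz":0},
{"grip":1,"x":0.0021,"y":-0.0007,"z":-0.0044,"rx":0,"ry":0,"rz":0},
{"grip":1,"x":0.0021,"y":-0.0004,"z":-0.0045,"rx":0,"ry":0,"rz":0},
{"grip":1,"x":0.0022,"y":-0.0001,"z":-0.0046,"rx":0,"ry":0,"rz":0},
{"grip":1,"x":0.0021,"y":0,"z":-0.0045,"rx":0,"ry":0,"rz":0}]
(np.float64(0.4639130434782609), 0.06)
[{"grip":1,"x":0.0021,"y":0.0003,"z":-0.0046,"rx":0,"ry":0,"rz":0},
{"grip":1,"x":0.0021,"y":0.0004,"z":-0.0045,"rx":0,"ry":0,"rz":0},
{"grip":1,"x":0.0021,"y":0.0007,"z":-0.0045,"rx":0,"ry":0,"rz":0},
{"grip":1,"x":0.0021,"y":0.0009,"z":-0.0045,"rx":0,"ry":0,"rz":0},
{"grip":1,"x":0.0021,"y":0.0012,"z":-0.0045,"rx":0,
[... 264 characters left out ...]
,"ry":0,"rz":0},
{"grip":1,"x":0.0019,"y":0.0021,"z":-0.0041,"rx":0,"ry":0,"rz":0},
{"grip":1,"x":0.0019,"y":0.0024,"z":-0.0041,"rx":0,"ry":0,"rz":0},
{"grip":1,"x":0.0019,"y":0.0024,"z":-0.004,"rx":0,"ry":0,"rz":0}]
[0.042 0.   ] (array([0.0225047 , 0.06804595]), array([0.09222307, 0.04477369]))
[0.211 0.033] (array([0.0154016 , 0.08225852]), array([0.07903492, 0.04547468]))
[0.38 0.06] (array([0.0106074 , 0.09877051]), array([0.06588619, 0.05032976]))
[0.548 0.06 ] (array([0.01125631, 0.11890456]), array([0.05761736, 0.06187032]))
[0.717 0.06 ] (array([0.01527645, 0.13864384]), array([0.05140353, 0.07463537]))
[0.886 0.06 ] (array([0.02255369, 0.15742796]), array([0.04742112, 0.08826249]))
```

```bash
python3 - <<'E'
from h import *
qs=[]
for th in np.linspace(0,.96,25)[1:]:
    qs.append((th,.012*min(1,th/.1)+max(0,min(.05,(th-.5)*.2))))
a=qs[:12];b=qs[12:]
show(qrows(a,(0,0)),1);print(a[-1]); show(qrows(b,a[-1]),1);print(b[-1])
for q in qs[::4]: print(np.round(q,3),kin(*q)[1:])
E
```

```text
[{"grip":1,"x":0.0015,"y":-0.0018,"z":-0.0032,"rx":0,"ry":0,"rz":0},
{"grip":1,"x":0.0016,"y":-0.0017,"z":-0.0034,"rx":0,"ry":0,"rz":0},
{"grip":1,"x":0.0017,"y":-0.0014,"z":-0.0036,"rx":0,"ry":0,"rz":0},
{"grip":1,"x":0.0019,"y":-0.0011,"z":-0.0041,"rx":0,"ry":0,"rz":0},
{"grip":1,"x":0.0019,"y":-0.001,"z":-0.004,"rx":0,"ry":0,"rz":0},
{"grip":1,"x":0.0019,"y":-0.0007,"z":-0.0041,"rx":0,"ry":0,"rz":0},
{"grip":1,"x":0.002,"y":-0.0006,"z":-0.0042,"rx":0,"ry":0,"rz":0},
{"grip":1,"x":0.0019,"y":-0.0004,"z":-0.0041,"rx":0,"ry":0,"rz":0},
{"grip":1,"x":0.002,"y":-0.0002,"z":-0.0042,"rx":0,"ry":0,"rz":0},
{"grip":1,"x":0.0019,"y":-0,"z":-0.0041,"rx":0,"ry":0,"rz":0},
{"grip":1,"x":0.002,"y":0.0001,"z":-0.0042,"rx":0,"ry":0,"rz":0},
{"grip":1,"x":0.0019,"y":0.0004,"z":-0.0041,"rx":0,"ry":0,"rz":0}]
(np.float64(0.48), 0.012)
[{"grip":1,"x":0.0018,"y":0.0001,"z":-0.0038,"rx":0,"ry":0,"rz":0},
{"grip":1,"x":0.0016,"y":-0.0002,"z":-0.0034,"rx":0,"ry":0,"rz":0},
{"grip":1,"x":0.0016,"y":-0.0001,"z":-0.0034,"rx":0,"ry":0,"rz":0},
{"grip":1,"x":0.0017,"y":-0,"z":-0.0035,"rx":0,"ry":0,"rz":0},
{"
[... 344 characters left out ...]
":0.0019,"y":0.0019,"z":-0.0039,"rx":0,"ry":0,"rz":0},
{"grip":1,"x":0.0018,"y":0.0022,"z":-0.0039,"rx":0,"ry":0,"rz":0},
{"grip":1,"x":0.0018,"y":0.0023,"z":-0.0038,"rx":0,"ry":0,"rz":0}]
(np.float64(0.96), 0.062)
[0.04  0.005] (array([0.02235716, 0.06712945]), array([0.09201418, 0.04367418]))
[0.2   0.012] (array([0.01719183, 0.08380889]), array([0.08197399, 0.04908825]))
[0.36  0.012] (array([0.01525657, 0.10205195]), array([0.07367965, 0.05745382]))
[0.52  0.016] (array([0.01581625, 0.11995837]), array([0.06617407, 0.06642015]))
[0.68  0.048] (array([0.01563982, 0.13533329]), array([0.05485599, 0.07316946]))
[0.84  0.062] (array([0.01999552, 0.15235588]), array([0.04785752, 0.08434148]))
```

Emit:
{"api": "play_rows", "payload": {
  "commands": [
    {"grip": 1, "x": 0.0015, "y": -0.0018, "z": -0.0032, "rx": 0, "ry": 0, "rz": 0},
    {"grip": 1, "x": 0.0016, "y": -0.0017, "z": -0.0034, "rx": 0, "ry": 0, "rz": 0},
    {"grip": 1, "x": 0.0017, "y": -0.0014, "z": -0.0036, "rx": 0, "ry": 0, "rz": 0},
    {"grip": 1, "x": 0.0019, "y": -0.0011, "z": -0.0041, "rx": 0, "ry": 0, "rz": 0},
    {"grip": 1, "x": 0.0019, "y": -0.001, "z": -0.004, "rx": 0, "ry": 0, "rz": 0}
  ],
  "squeeze": 35
}}

```text
time_s: 7.3
position: [0.5255, -0.0494, 0.0505]
tool_rot: [[0.171, 0.982, 0.084], [0.889, -0.19, 0.417], [0.425, 0.003, -0.905]]
ft_force: [11.6, 1.1, -10.0]
grip_width: 0.0124
```

```bash
cat > chk.py <<'E'
from h import *
import sys
np.set_printoptions(precision=4,suppress=True)
im=shot('scene',sys.argv[1]+'s_.png'); cv2.imwrite('pics/'+sys.argv[1]+'s.png',cv2.resize(im['color'][90:290,220:480],None,fx=3,fy=3,interpolation=cv2.INTER_CUBIC))
s=env.observe(); p=s['position']; R=s['tool_rot']; g=p-R[:,2]*GO
print('t',s['time_s'],'w',s['grip_width'],'F',s['ft_force'],'T',s['wrist_torque'],'G',(g-O)@ex,(g-O)@ey,g[2])
E
python3 chk.py a1; python3 wl.py a1w.png
```

```text
t 7.35 w 0.012372054107847665 F [10.652   0.6321 -9.4107] T [-0.6883 -1.0494 -0.5627] G 0.018649772136251422 -0.23019489481837865 0.08446146308290647
[ 0.5255 -0.0494  0.0507] [[ 0.1709  0.9817  0.084 ]
 [ 0.889  -0.1904  0.4164]
 [ 0.4248  0.0035 -0.9053]]
green 7132 [ 0.0186 -0.2178  0.0882] [ 0.0122 -0.2557  0.0843] [ 0.025  -0.1766  0.0902]
-0.26 84 0.01000596182990306 0.026956897485141445 0.09164927155893714
-0.25 785 0.011952067088177368 0.02553101404188057 0.09106587360304469
-0.24 738 0.01207145596026618 0.024669603687849623 0.13730281526452687
-0.23 687 0.012268825712777029 0.024484009375871522 0.09156209909449478
-0.22 683 0.01178904112422127 0.025475924916819277 0.09092618379214443
-0.21 710 0.011680895954527681 0.025519361270633006 0.09077789277437487
-0.2 655 0.012124458530816569 0.025208152188233284 0.09126518489621796
-0.19 652 0.012068814002765417 0.02531840129706821 0.0906105774097577
-0.18 597 0.01202149682512595 0.025436826848508558 0.09056847932337236
orange 6166 [-0.0498 -0.1619  0.0627] [-0.0897 -0.1908  0.0502] [ 0.0377 -0.1094  0.0674]
[-0.0492 -0.1601  0.0644] ((-28.71343231201172, -152.2026824951172), (86.39250183105469, 145.050537109375), 83.48767852783203)
```

View pics/a1s.png

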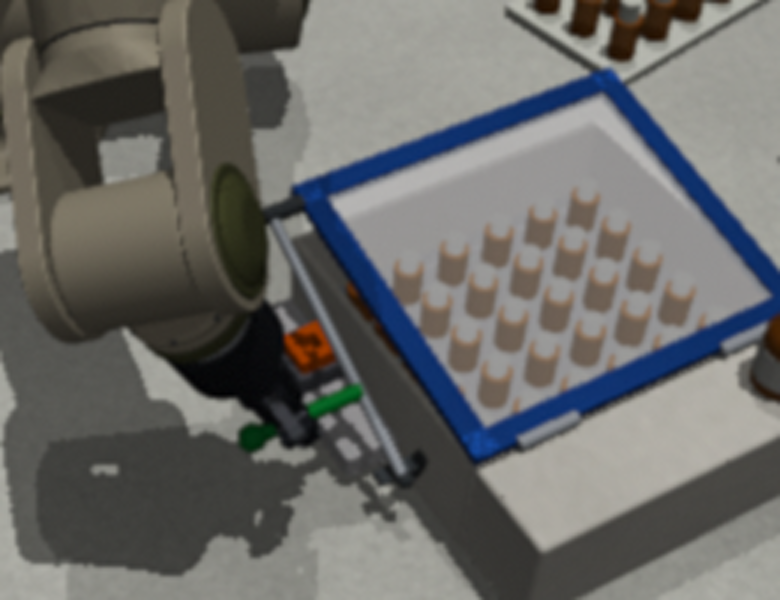

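View pics/a1w.png

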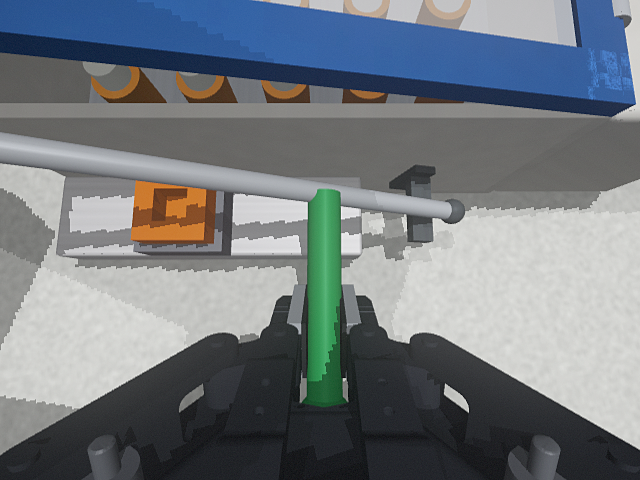

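```bash
python3 - <<'E'
from h import *
im=optics.get_image('wrist')
for u,v in [(456,210),(446,210),(464,210),(400,203),(438,210),(340,195),(200,162),(420,225),(420,240),(412,175),(425,175),(432,200),(60,145)]:
    q=pt(im,u,v); print(u,v,np.round([(q-O)@ex,(q-O)@ey,q[2]],4))
c=im['color'][130:270,330:500]; cv2.imwrite('pics/w8.png',cv2.resize(c,None,fx=4,fy=4,interpolation=cv2.INTER_CUBIC))
E
```

```text
456 210 [ 0.0846 -0.175   0.0564]
446 210 [ 0.0794 -0.1752  0.057 ]
464 210 [ 0.0893 -0.1746  0.0547]
400 203 [ 0.0536 -0.1752  0.0705]
438 210 [ 0.0746 -0.1758  0.0595]
340 195 [ 0.0254 -0.1754  0.0842]
200 162 [-0.0453 -0.1484  0.0528]
420 225 [ 0.0694 -0.1805  0.0459]
420 240 [ 0.0691 -0.1884  0.0455]
412 175 [ 0.0663 -0.1531  0.0458]
425 175 [ 0.0737 -0.1527  0.0447]
432 200 [ 0.0716 -0.171   0.0603]
60 145 [-0.061  -0.1717  0.1249]
```

View pics/w8.png

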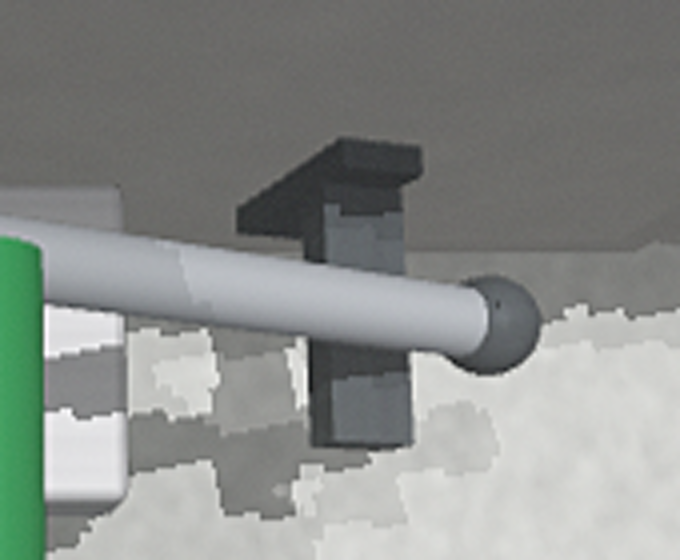

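Emit:
{"api": "play_rows", "payload": {
  "commands": [
    {"grip": 1, "x": 0, "y": 0, "z": 0, "rx": 0, "ry": 0, "rz": 0},
    {"grip": 1, "x": 0.0019, "y": -0.0007, "z": -0.0041, "rx": 0, "ry": 0, "rz": 0},
    {"grip": 1, "x": 0.002, "y": -0.0006, "z": -0.0042, "rx": 0, "ry": 0, "rz": 0},
    {"grip": 1, "x": 0.0019, "y": -0.0004, "z": -0.0041, "rx": 0, "ry": 0, "rz": 0},
    {"grip": 1, "x": 0.002, "y": -0.0002, "z": -0.0042, "rx": 0, "ry": 0, "rz": 0},
    {"grip": 1, "x": 0.0019, "y": 0, "z": -0.0041, "rx": 0, "ry": 0, "rz": 0},
    {"grip": 1, "x": 0.002, "y": 0.0001, "z": -0.0042, "rx": 0, "ry": 0, "rz": 0},
    {"grip": 1, "x": 0.0019, "y": 0.0004, "z": -0.0041, "rx": 0, "ry": 0, "rz": 0}
  ],
  "squeeze": 22
}}

```text
time_s: 8.45
position: [0.5234, -0.0489, 0.0821]
tool_rot: [[0.171, 0.982, 0.082], [0.889, -0.19, 0.417], [0.425, 0.001, -0.905]]
ft_force: [9.6, 0.9, -12.2]
grip_width: 0.0122
```

```bash
python3 chk.py a2; python3 wl.py a2w.png|grep -v "^-"
```

```text
t 8.5 w 0.01266541349879163 F [  8.3354   1.0943 -10.8488] T [-0.787  -0.7166 -0.4645] G 0.01666004158390348 -0.23016870662255623 0.11600501521046612
[ 0.5234 -0.0489  0.0822] [[ 0.1712  0.9818  0.082 ]
 [ 0.8889 -0.1899  0.417 ]
 [ 0.4249  0.0015 -0.9052]]
green 7004 [ 0.0166 -0.2183  0.118 ] [ 0.0101 -0.256   0.1141] [ 0.023  -0.177   0.1201]
orange 6427 [-0.0408 -0.1478  0.0637] [-0.0918 -0.1907  0.0504] [ 0.0802 -0.0709  0.0676]
[-0.0394 -0.1452  0.065 ] ((-18.80760955810547, -143.94053649902344), (120.32050323486328, 195.7928924560547), 72.84620666503906)
```

View pics/a2s.png

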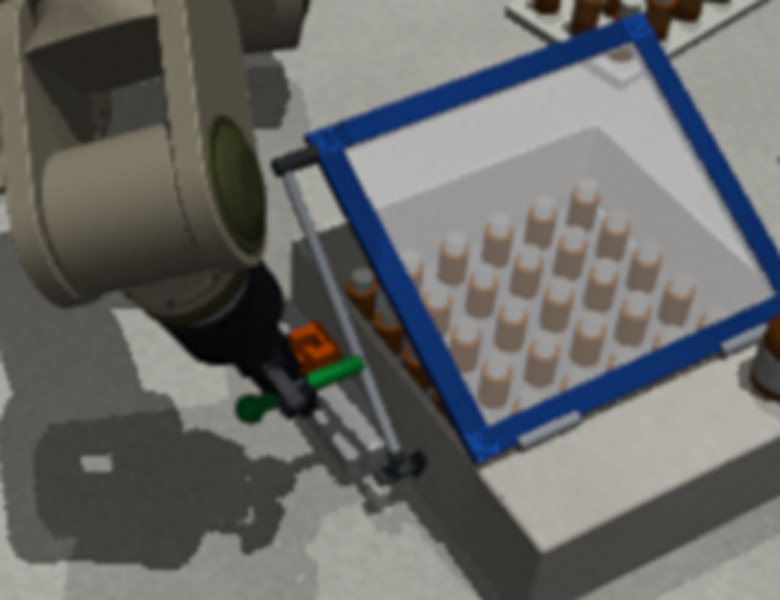

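View pics/a2w.png

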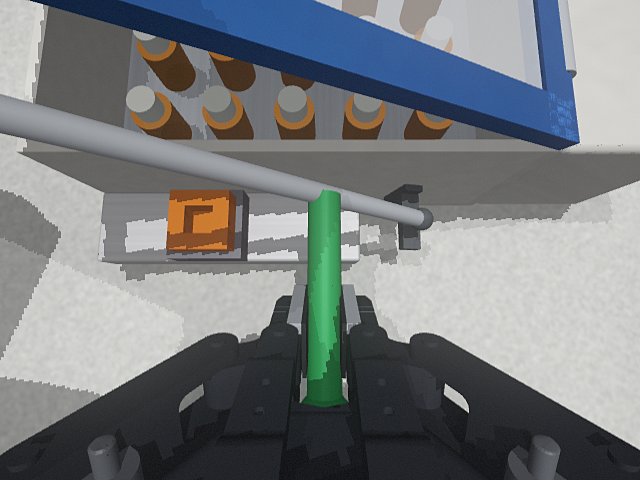

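```bash
cat >> h.py <<'E'
from scipy.optimize import fsolve
def Gik(g,guess): return fsolve(lambda q:kin(*q)[1]-g,guess)
def meas():
    p,R=cur(); g=p-R[:,2]*GO; return np.array([(g-O)@ex,g[2]])
E
python3 - <<'E'
from h import *
g=meas(); q=Gik(g,[.48,.02]); print(g,q,kin(*q)[2])
th,ph=q; qs=[]
for i in range(1,13):
    t=i/12; qs.append((th+(.94-th)*t,ph+(.06-ph)*t))
show(qrows(qs,q),1)
qs2=[]
for i in range(1,13): qs2.append((.94,.06+(.45-.06)*i/12))
print(); show(qrows(qs2,qs[-1]),1)
for q in qs2[::2]: print(q[1],kin(*q)[1:])
E
```

```text
[0.01662649 0.11572549] [0.47001136 0.0022945 ] [0.07028995 0.06550116]
[{"grip":1,"x":0.0017,"y":-0,"z":-0.0036,"rx":0,"ry":0,"rz":0},
{"grip":1,"x":0.0017,"y":0.0001,"z":-0.0035,"rx":0,"ry":0,"rz":0},
{"grip":1,"x":0.0017,"y":0.0003,"z":-0.0036,"rx":0,"ry":0,"rz":0},
{"grip":1,"x":0.0017,"y":0.0004,"z":-0.0036,"rx":0,"ry":0,"rz":0},
{"grip":1,"x":0.0017,"y":0.0005,"z":-0.0036,"rx":0,"ry":0,"rz":0},
{"grip":1,"x":0.0017,"y":0.0007,"z":-0.0036,"rx":0,"ry":0,"rz":0},
{"grip":1,"x":0.0017,"y":0.0008,"z":-0.0036,"rx":0,"ry":0,"rz":0},
{"grip":1,"x":0.0017,"y":0.0009,"z":-0.0036,"rx":0,"ry":0,"rz":0},
{"grip":1,"x":0.0017,"y":0.0011,"z":-0.0036,"rx":0,"ry":0,"rz":0},
{"grip":1,"x":0.0017,"y":0.0012,"z":-0.0035,"rx":0,"ry":0,"rz":0},
{"grip":1,"x":0.0017,"y":0.0014,"z":-0.0036,"rx":0,"ry":0,"rz":0},
{"grip":1,"x":0.0016,"y":0.0015,"z":-0.0035,"rx":0,"ry":0,"rz":0}]

[{"grip":1,"x":-0.0006,"y":-0.0047,"z":0.0012,"rx":0,"ry":0,"rz":0},
{"grip":1,"x":-0.0005,"y":-0.0047,"z":0.001,"rx":0,"ry":0,"rz":0},
{"grip":1,"x":-0.0004,"y":-0.0048,"z":0.0009,"rx":0,"ry":0,"rz":0},
{"grip":1,"x":-0.0004,
[... 361 characters left out ...]
":0,"ry":0,"rz":0},
{"grip":1,"x":0,"y":-0.0048,"z":-0.0001,"rx":0,"ry":0,"rz":0},
{"grip":1,"x":0.0001,"y":-0.0049,"z":-0.0002,"rx":0,"ry":0,"rz":0},
{"grip":1,"x":0.0002,"y":-0.0049,"z":-0.0004,"rx":0,"ry":0,"rz":0}]
0.0925 (array([0.02086806, 0.16186554]), array([0.03964244, 0.09080379]))
0.15749999999999997 (array([0.01136722, 0.15968307]), array([0.0254862 , 0.08755191]))
0.2225 (array([0.00174469, 0.15812233]), array([0.01114862, 0.0852264 ]))
0.2875 (array([-0.0079589 ,  0.15718991]), array([-0.00330972,  0.08383709]))
0.35250000000000004 (array([-0.01770256,  0.15688974]), array([-0.01782778,  0.08338985]))
0.4175 (array([-0.02744514,  0.1572231 ]), array([-0.03234422,  0.08388656]))
```

Emit:
{"api": "play_rows", "payload": {
  "commands": [
    {"grip": 1, "x": 0.0017, "y": 0, "z": -0.0036, "rx": 0, "ry": 0, "rz": 0},
    {"grip": 1, "x": 0.0017, "y": 0.0001, "z": -0.0035, "rx": 0, "ry": 0, "rz": 0},
    {"grip": 1, "x": 0.0017, "y": 0.0003, "z": -0.0036, "rx": 0, "ry": 0, "rz": 0},
    {"grip": 1, "x": 0.0017, "y": 0.0004, "z": -0.0036, "rx": 0, "ry": 0, "rz": 0},
    {"grip": 1, "x": 0.0017, "y": 0.0005, "z": -0.0036, "rx": 0, "ry": 0, "rz": 0},
    {"grip": 1, "x": 0.0017, "y": 0.0007, "z": -0.0036, "rx": 0, "ry": 0, "rz": 0},
    {"grip": 1, "x": 0.0017, "y": 0.0008, "z": -0.0036, "rx": 0, "ry": 0, "rz": 0},
    {"grip": 1, "x": 0.0017, "y": 0.0009, "z": -0.0036, "rx": 0, "ry": 0, "rz": 0},
    {"grip": 1, "x": 0.0017, "y": 0.0011, "z": -0.0036, "rx": 0, "ry": 0, "rz": 0},
    {"grip": 1, "x": 0.0017, "y": 0.0012, "z": -0.0035, "rx": 0, "ry": 0, "rz": 0},
    {"grip": 1, "x": 0.0017, "y": 0.0014, "z": -0.0036, "rx": 0, "ry": 0, "rz": 0},
    {"grip": 1, "x": 0.0016, "y": 0.0015, "z": -0.0035, "rx": 0, "ry": 0, "rz": 0}
  ]
}}

```text
time_s: 10.05
position: [0.5314, -0.0504, 0.1289]
tool_rot: [[0.172, 0.982, 0.08], [0.889, -0.19, 0.418], [0.425, -0.001, -0.905]]
ft_force: [6.9, -1.2, -12.4]
grip_width: 0.0129
```

```bash
python3 chk.py a3; python3 -c "
from h import *
im=shot('wrist','a3w.png')
g=meas(); q=Gik(g,[.9,.06]); print(g,q,kin(*q))"
```

```text
t 10.1 w 0.012299428698674541 F [  5.9246  -1.1229 -11.1882] T [-0.9091 -0.5165 -0.3026] G 0.025126287589209963 -0.23012781467764273 0.16292531748928019
[0.02497564 0.16267048] [0.93609332 0.06249402] (array([-0.0182346 ,  0.30631196]), array([0.02497564, 0.16267048]), array([0.04614866, 0.09228615]))
```

View pics/a3s.png

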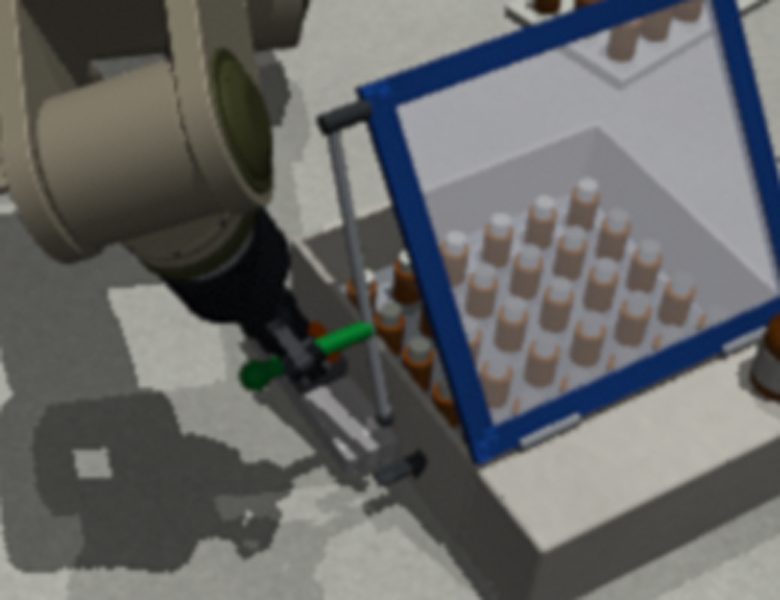

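View pics/a3w.png

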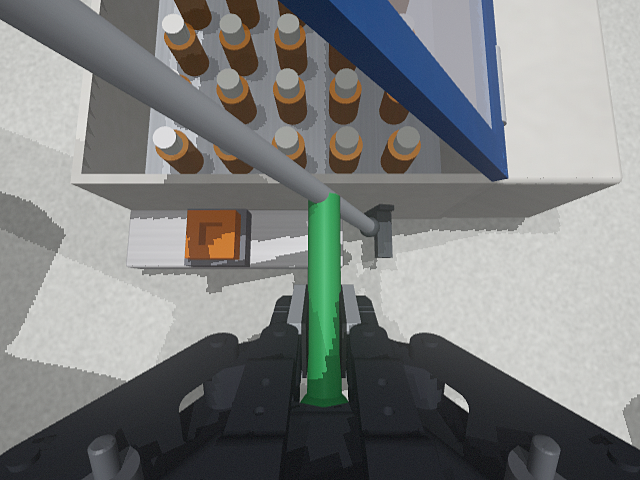

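Emit:
{"api": "play_rows", "payload": {
  "commands": [
    {"grip": 1, "x": -0.0006, "y": -0.0047, "z": 0.0012, "rx": 0, "ry": 0, "rz": 0},
    {"grip": 1, "x": -0.0005, "y": -0.0047, "z": 0.001, "rx": 0, "ry": 0, "rz": 0},
    {"grip": 1, "x": -0.0004, "y": -0.0048, "z": 0.0009, "rx": 0, "ry": 0, "rz": 0},
    {"grip": 1, "x": -0.0004, "y": -0.0048, "z": 0.0008, "rx": 0, "ry": 0, "rz": 0},
    {"grip": 1, "x": -0.0003, "y": -0.0048, "z": 0.0007, "rx": 0, "ry": 0, "rz": 0},
    {"grip": 1, "x": -0.0002, "y": -0.0049, "z": 0.0005, "rx": 0, "ry": 0, "rz": 0},
    {"grip": 1, "x": -0.0002, "y": -0.0048, "z": 0.0003, "rx": 0, "ry": 0, "rz": 0},
    {"grip": 1, "x": -0.0001, "y": -0.0049, "z": 0.0002, "rx": 0, "ry": 0, "rz": 0},
    {"grip": 1, "x": 0, "y": -0.0049, "z": 0.0001, "rx": 0, "ry": 0, "rz": 0},
    {"grip": 1, "x": 0, "y": -0.0048, "z": 0, "rx": 0, "ry": 0, "rz": 0},
    {"grip": 1, "x": 0, "y": 0, "z": 0, "rx": 0, "ry": 0, "rz": 0}
  ]
}}

```text
time_s: 11.52
position: [0.4837, -0.0411, 0.124]
tool_rot: [[0.171, 0.982, 0.08], [0.889, -0.189, 0.418], [0.426, -0.0, -0.905]]
ft_force: [1.7, -3.7, -7.4]
grip_width: 0.0123
```

```bash
python3 chk.py a4; python3 -c "
from h import *
im=shot('wrist','a4w.png')
g=meas(); q=Gik(g,[.9,.3]); print(g,q,kin(*q))"
```

```text
t 11.575 w 0.01260245546697403 F [ 0.1624 -2.6399 -6.2155] T [-1.014   0.2423 -0.0062] G -0.023505000150966807 -0.23003344749166038 0.15750978257574783
[-0.02336415  0.15749827] [0.94316313 0.391357  ] (array([-0.01680767,  0.30735491]), array([-0.02336415,  0.15749827]), array([-0.02657682,  0.08406851]))
```

View pics/a4w.png

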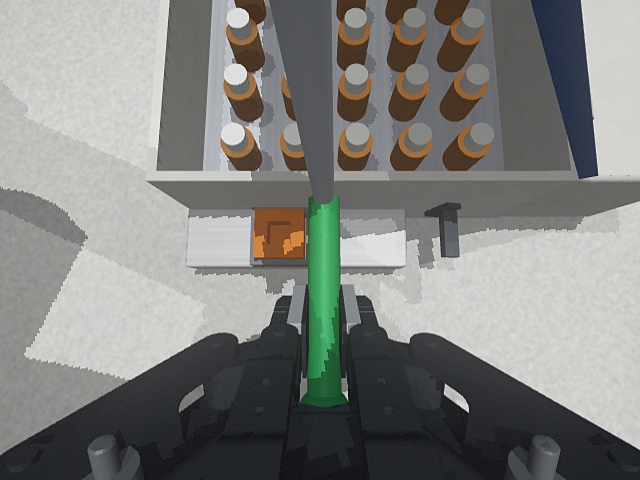

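```bash
cat >> h.py <<'E'
XC=-.0545
def Fik(x,z,guess=(.85,.5)): return fsolve(lambda q:kin(*q)[2]-[x,z],guess)
def ftraj(zs,x=None,q0=None):
    x=XC if x is None else x
    g=meas(); q=Gik(g,[.85,.5]) if q0 is None else q0
    return q,[Fik(x,z,q) for z in zs]
E
python3 - <<'E'
from h import *
g=meas(); q=Gik(g,[.9,.4]); F=kin(*q)[2]; print(F)
n=7; qs=[Fik(F[0]+(XC-F[0])*i/n, F[1]+(.082-F[1])*i/n,q) for i in range(1,n+1)]
show(qrows(qs,q),1); print(qs[-1])
E
```

```text
[-0.02657682  0.08406851]
[{"grip":1,"x":-0.0001,"y":-0.0029,"z":0.0003,"rx":0,"ry":0,"rz":0},
{"grip":1,"x":-0.0002,"y":-0.0029,"z":0.0004,"rx":0,"ry":0,"rz":0},
{"grip":1,"x":-0.0001,"y":-0.0029,"z":0.0003,"rx":0,"ry":0,"rz":0},
{"grip":1,"x":-0.0002,"y":-0.003,"z":0.0004,"rx":0,"ry":0,"rz":0},
{"grip":1,"x":-0.0002,"y":-0.0029,"z":0.0003,"rx":0,"ry":0,"rz":0},
{"grip":1,"x":-0.0002,"y":-0.003,"z":0.0004,"rx":0,"ry":0,"rz":0},
{"grip":1,"x":-0.0002,"y":-0.003,"z":0.0004,"rx":0,"ry":0,"rz":0}]
[0.91527094 0.5196753 ]
```

Emit:
{"api": "play_rows", "payload": {
  "commands": [
    {"grip": 1, "x": -0.0001, "y": -0.0029, "z": 0.0003, "rx": 0, "ry": 0, "rz": 0},
    {"grip": 1, "x": -0.0002, "y": -0.0029, "z": 0.0004, "rx": 0, "ry": 0, "rz": 0},
    {"grip": 1, "x": -0.0001, "y": -0.0029, "z": 0.0003, "rx": 0, "ry": 0, "rz": 0},
    {"grip": 1, "x": -0.0002, "y": -0.003, "z": 0.0004, "rx": 0, "ry": 0, "rz": 0},
    {"grip": 1, "x": -0.0002, "y": -0.0029, "z": 0.0003, "rx": 0, "ry": 0, "rz": 0},
    {"grip": 1, "x": -0.0002, "y": -0.003, "z": 0.0004, "rx": 0, "ry": 0, "rz": 0},
    {"grip": 1, "x": -0.0002, "y": -0.003, "z": 0.0004, "rx": 0, "ry": 0, "rz": 0},
    {"grip": 1, "x": 0, "y": 0, "z": 0, "rx": 0, "ry": 0, "rz": 0},
    {"grip": 1, "x": 0, "y": 0, "z": 0, "rx": 0, "ry": 0, "rz": 0}
  ]
}}

```text
time_s: 12.75
position: [0.4638, -0.0372, 0.1212]
tool_rot: [[0.171, 0.982, 0.08], [0.889, -0.189, 0.418], [0.426, -0.0, -0.905]]
ft_force: [0.2, -4.5, -5.4]
grip_width: 0.0127
```

```bash
python3 chk.py a5; python3 -c "
from h import *
im=shot('wrist','a5w.png')
g=meas(); q=Gik(g,[.9,.5]); print(g,q,kin(*q))
im=optics.get_image('scene'); 
P=kin(*q)[2]; print(proj(im,W(P[0],-.175,P[1])),proj(im,W(XC,-.175,.065)))
c=im['color'][160:240,280:380]; cv2.imwrite('pics/a5c.png',cv2.resize(c,None,fx=7,fy=7,interpolation=cv2.INTER_CUBIC))"
```

```text
t 12.8 w 0.012480939084146917 F [-0.4731 -4.0607 -5.1366] T [-1.1086  0.3346  0.0751] G -0.043999729145344044 -0.23000388129256227 0.15466781392027815
[-0.0439688   0.15466853] [0.91486748 0.51972319] (array([-0.0224739 ,  0.30312044]), array([-0.0439688 ,  0.15466853]), array([-0.0545013,  0.0819271]))
(np.float64(322.56854004856825), np.float64(198.81561851222637), np.float64(1.098972108657374)) (np.float64(322.4734876304917), np.float64(203.79267258204203), np.float64(1.1123433027570842))
```

View pics/a5c.png

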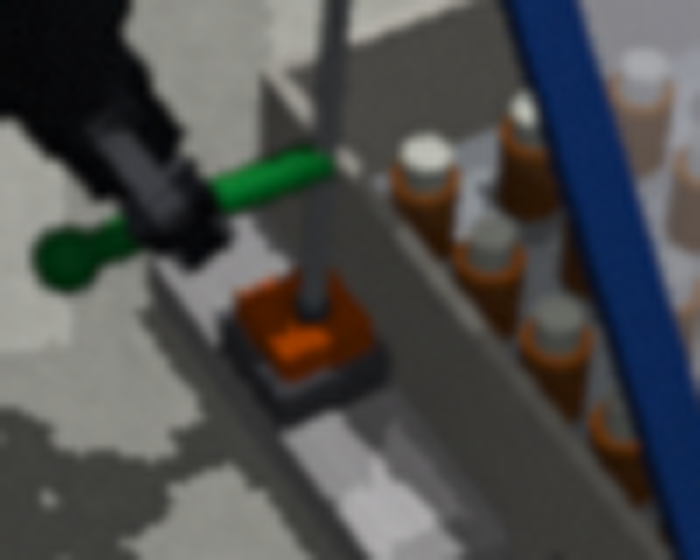

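View pics/a5w.png

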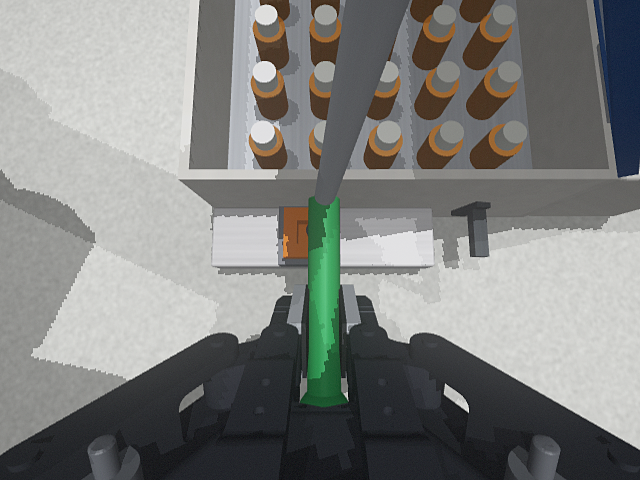

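```bash
python3 -c "
from h import *
np.set_printoptions(precision=4,suppress=True)
for c in ['scene','top']:
  im=optics.get_image(c)
  for t in ['rod_foot','cup','rod_grip','rod_pivot']:
    for d in finder.boxes_of(c,t)[:2]:
      q=np.array(d['point']);print(c,t,round(d['conf'],2),np.round([(q-O)@ex,(q-O)@ey,q[2]],4))
  if c=='scene':
    for v in range(190,218,1):
      print(v,[tuple(np.round([1e3*((q-O)@ex),1e3*((q-O)@ey),1e3*q[2]],0).astype(int)) for q in [pt(im,u,v) for u in (321,323,324,325,326,327,329)]])
"
```

```text
scene rod_foot 0.61 [-0.0428 -0.1796  0.1533]
scene cup 0.76 [-0.0489 -0.1797  0.0622]
scene cup 0.61 [-0.0418 -0.18    0.1565]
scene rod_grip 0.64 [-0.0407 -0.1789  0.1517]
scene rod_pivot 0.98 [-0.0399 -0.1845  0.1556]
190 [(np.int64(-107), np.int64(-149), np.int64(50)), (np.int64(-47), np.int64(-179), np.int64(119)), (np.int64(-42), np.int64(-179), np.int64(124)), (np.int64(-40), np.int64(-177), np.int64(125)), (np.int64(-40), np.int64(-175), np.int64(124)), (np.int64(-44), np.int64(-170), np.int64(119)), (np.int64(-71), np.int64(-148), np.int64(82))]
191 [(np.int64(-105), np.int64(-150), np.int64(49)), (np.int64(-48), np.int64(-178), np.int64(115)), (np.int64(-45), np.int64(-177), np.int64(118)), (np.int64(-41), np.int64(-177), np.int64(121)), (np.int64(-40), np.int64(-175), np.int64(121)), (np.int64(-79), np.int64(-149), np.int64(72)), (np.int64(-69), np.int64(-149), np.int64(81))]
192 [(np.int64(-107), np.int64(-149), np.int64(43)), (np.int64(-47), np.int64(-178), np.int64(113)), (np.int64(-44), np.int64(-178), np.int64(116)), (np.int64(-41), np.int64(-177), np.int64(117)), (np
[... 7981 characters left out ...]
(47)), (np.int64(-34), np.int64(-180), np.int64(46)), (np.int64(-33), np.int64(-178), np.int64(45)), (np.int64(-33), np.int64(-175), np.int64(44)), (np.int64(-33), np.int64(-170), np.int64(41))]
217 [(np.int64(-31), np.int64(-192), np.int64(51)), (np.int64(-33), np.int64(-186), np.int64(46)), (np.int64(-32), np.int64(-183), np.int64(46)), (np.int64(-32), np.int64(-181), np.int64(45)), (np.int64(-33), np.int64(-178), np.int64(42)), (np.int64(-32), np.int64(-175), np.int64(41)), (np.int64(-33), np.int64(-169), np.int64(36))]
top rod_foot 0.42 [-0.0476 -0.1986  0.1534]
top cup 0.53 [-0.0643 -0.1719  0.0593]
top rod_grip 0.56 [-0.043  -0.2012  0.1543]
top rod_pivot 0.62 [-0.0426 -0.1992  0.1516]
```

```bash
python3 -c "
from h import *
g=meas(); q=Gik(g,[.9,.5]); P,G,F=kin(*q)
im=optics.get_image('scene'); c=im['color'].copy()
for s in [0,.05,.1,.15,.2,.2235]:
  a=P+(F-P)*s/.2235; u,v,_=proj(im,W(a[0],-.175,a[1])); print('scene',s,round(u,1),round(v,1))
for a in [(-.017,-.017),(.017,-.017),(.017,.017),(-.017,.017)]:
  u,v,_=proj(im,W(XC+a[0],-.175+a[1],.065)); print('cup',round(u,1),round(v,1))
for a in [(0,-.06),(.0,-.09)]:
  u,v,_=proj(im,W(G[0],-.175+a[1],G[1])); print('bar',round(u,1),round(v,1))
im2=optics.get_image('wrist')
for s in [.08,.1,.12,.15]:
  a=P+(F-P)*s/.2235; u,v,_=proj(im2,W(a[0],-.175,a[1])); print('wrist',s,round(u,1),round(v,1))
for a in [(-.017,-.017),(.017,-.017),(.017,.017),(-.017,.017)]:
  u,v,_=proj(im2,W(XC+a[0],-.175+a[1],.065)); print('cup',round(u,1),round(v,1))
cv2.imwrite('pics/a6.png',cv2.resize(c[110:215,285:385],None,fx=6,fy=5.6,interpolation=cv2.INTER_LANCZOS4))
cv2.imwrite('pics/a6w.png',cv2.resize(im2['color'][150:290,200:450],None,fx=3.2,fy=3.2,interpolation=cv2.INTER_CUBIC))
"
```

```text
scene 0 332.4 130.0
scene 0.05 329.9 147.8
scene 0.1 327.5 164.1
scene 0.15 325.4 179.0
scene 0.2 323.4 192.7
scene 0.2235 322.6 198.8
cup 312.5 201.7
cup 319.7 211.3
cup 332.5 205.9
cup 325.2 196.5
bar 300.9 188.7
bar 288.3 193.7
wrist 0.08 370.2 103.9
wrist 0.1 350.2 143.1
wrist 0.12 337.1 169.0
wrist 0.15 324.0 194.6
cup 282.7 257.8
cup 333.7 257.8
cup 333.4 208.1
cup 283.6 208.2
```

View pics/a6.png

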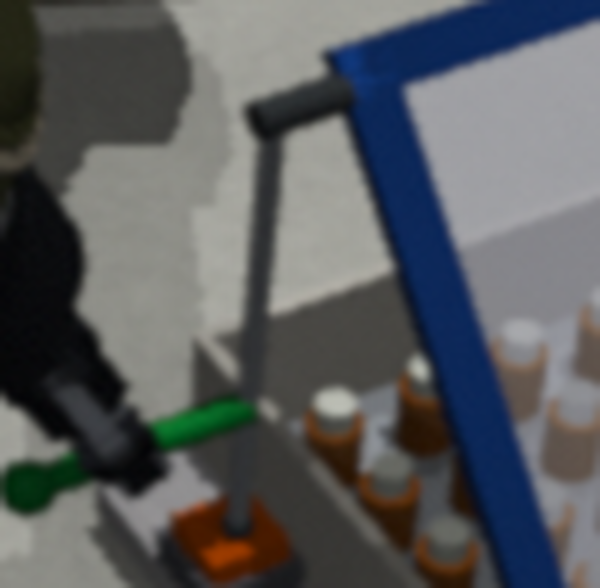

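View pics/a6w.png

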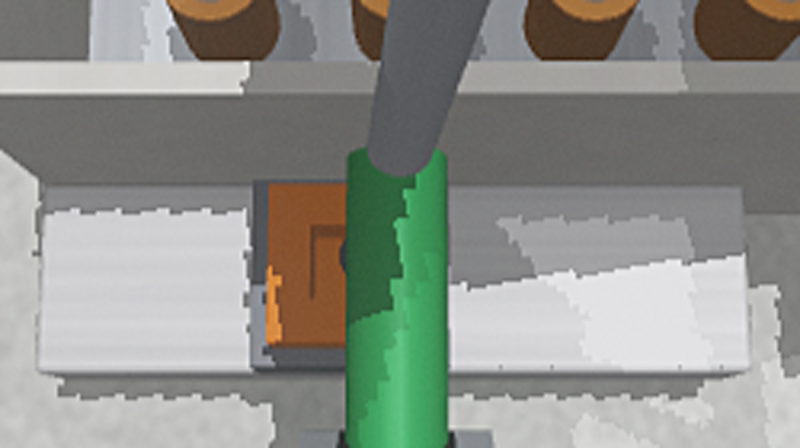

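```bash
cat > bar.py <<'E'
from h import *
def bar(im=None):
    im=im or optics.get_image('wrist'); hsv=cv2.cvtColor(im['color'],cv2.COLOR_BGR2HSV)
    m=cv2.inRange(hsv,(50,80,30),(85,255,255))>0
    P=np.array([pt(im,u,v) for v,u in np.argwhere(m) if im['range_z'][v,u]>0])
    D=np.column_stack([(P-O)@ex,(P-O)@ey,P[:,2]]); D=D[(D[:,1]>-.222)&(D[:,1]<-.182)]
    zm=np.median(D[:,2]); D=D[abs(D[:,2]-zm)<.012]
    # circle fit radius 7mm in xz
    from scipy.optimize import least_squares
    r=least_squares(lambda c:np.hypot(D[:,0]-c[0],D[:,2]-c[1])-.007,[np.median(D[:,0]),zm-.005],loss='soft_l1',f_scale=.0005)
    return r.x,im
if __name__=='__main__':
    b,im=bar(); g=meas(); print('bar',b,'G',g,b-g)
    q=Gik(b,[.85,.5]); P,G,F=kin(*q); print('q',q,'F',F,'P',P)
    for s in [.06,.08,.1,.12,.15,.2235]:
        a=P+(F-P)*s/.2235; u,v,_=proj(im,W(a[0],-.175,a[1])); print('wrist',s,round(u,1),round(v,1))
E
python3 bar.py
```

```text
bar [-0.04421748  0.14433715] G [-0.04405512  0.15461919] [-0.00016237 -0.01028204]
q [0.85697677 0.50411797] F [-0.04938016  0.07101868] P [-0.0336814   0.29396666]
wrist 0.06 357.0 74.4
wrist 0.08 343.5 125.4
wrist 0.1 335.2 157.3
wrist 0.12 329.4 179.0
wrist 0.15 323.6 201.2
wrist 0.2235 315.7 231.1
```

Emit:
{"api": "play_rows", "payload": {
  "commands": [
    {"grip": 1, "x": 0, "y": 0, "z": 0, "rx": 0, "ry": 0, "rz": 0},
    {"grip": 1, "x": 0, "y": 0, "z": 0, "rx": 0, "ry": 0, "rz": 0}
  ],
  "squeeze": 80
}}

```text
time_s: 13.8
position: [0.4638, -0.0373, 0.1211]
tool_rot: [[0.171, 0.982, 0.08], [0.889, -0.189, 0.418], [0.426, -0.0, -0.905]]
ft_force: [-0.5, -5.2, -5.8]
grip_width: 0.0113
```

```bash
python3 bar.py; python3 -c "
from bar import *
b,im=bar(); q=Gik(b,[.85,.5]); F=kin(*q)[2]
qs=[Fik(F[0],.075,q)]+[Fik(F[0]+(XC-F[0])*t,.075,q) for t in (.33,.67,1)]+[Fik(XC,z,q) for z in (.0735,.072,.0705)]
show(qrows(qs,q),1); print(env.observe()['ft_force'],env.observe()['time_s'])
"
```

```text
bar [-0.04423383  0.14416753] G [-0.04402131  0.15461387] [-0.00021252 -0.01044634]
q [0.85601186 0.50397411] F [-0.04931521  0.07084339] P [-0.03386366  0.29380863]
wrist 0.06 356.3 74.7
wrist 0.08 343.1 125.6
wrist 0.1 334.9 157.3
wrist 0.12 329.3 179.0
wrist 0.15 323.5 201.2
wrist 0.2235 315.8 231.0
[{"grip":1,"x":0.0017,"y":0.0015,"z":-0.0037,"rx":0,"ry":0,"rz":0},
{"grip":1,"x":-0,"y":-0.0012,"z":0.0001,"rx":0,"ry":0,"rz":0},
{"grip":1,"x":-0,"y":-0.0013,"z":0,"rx":0,"ry":0,"rz":0},
{"grip":1,"x":-0,"y":-0.0012,"z":0.0001,"rx":0,"ry":0,"rz":0},
{"grip":1,"x":-0.0006,"y":-0.0005,"z":0.0013,"rx":0,"ry":0,"rz":0},
{"grip":1,"x":-0.0006,"y":-0.0005,"z":0.0013,"rx":0,"ry":0,"rz":0},
{"grip":1,"x":-0.0006,"y":-0.0006,"z":0.0013,"rx":0,"ry":0,"rz":0}]
[-0.20480631 -5.78107249 -5.65044307] 13.9
```

Emit:
{"api": "play_rows", "payload": {
  "commands": [
    {"grip": 1, "x": 0.0017, "y": 0.0015, "z": -0.0037, "rx": 0, "ry": 0, "rz": 0},
    {"grip": 1, "x": 0, "y": -0.0012, "z": 0, "rx": 0, "ry": 0, "rz": 0},
    {"grip": 1, "x": 0, "y": -0.0013, "z": 0, "rx": 0, "ry": 0, "rz": 0},
    {"grip": 1, "x": 0, "y": -0.0012, "z": 0, "rx": 0, "ry": 0, "rz": 0},
    {"grip": 1, "x": 0, "y": 0, "z": 0, "rx": 0, "ry": 0, "rz": 0}
  ]
}}

```text
time_s: 14.52
position: [0.4614, -0.0368, 0.1249]
tool_rot: [[0.171, 0.982, 0.08], [0.889, -0.189, 0.418], [0.426, -0.001, -0.905]]
ft_force: [1.4, -5.9, -8.0]
grip_width: 0.0111
```

```bash
python3 bar.py; python3 -c "
from bar import *
b,im=bar(); q=Gik(b,[.85,.5]); F=kin(*q)[2]
cv2.imwrite('pics/b1w.png',cv2.resize(im['color'][150:290,200:450],None,fx=3.2,fy=3.2,interpolation=cv2.INTER_CUBIC))
z0=F[1]
qs=[Fik(F[0]+(XC-F[0])*min(1,t*2),z0+(.064-z0)*t,q) for t in np.arange(1,9)/8]
show(qrows(qs,q),1); print(env.observe()['ft_force'],env.observe()['time_s'])
"
```

```text
bar [-0.0465551   0.14792943] G [-0.04643506  0.15841783] [-0.00012004 -0.0104884 ]
q [0.87585314 0.52496267] F [-0.05462523  0.07487381] P [-0.03008545  0.29702252]
wrist 0.06 375.6 75.8
wrist 0.08 354.8 126.0
wrist 0.1 341.8 157.5
wrist 0.12 332.9 179.1
wrist 0.15 323.8 201.2
wrist 0.2235 311.5 230.9
[{"grip":1,"x":-0.0006,"y":-0.0005,"z":0.0012,"rx":0,"ry":0,"rz":0},
{"grip":1,"x":-0.0005,"y":-0.0004,"z":0.0012,"rx":0,"ry":0,"rz":0},
{"grip":1,"x":-0.0006,"y":-0.0005,"z":0.0012,"rx":0,"ry":0,"rz":0},
{"grip":1,"x":-0.0005,"y":-0.0004,"z":0.0011,"rx":0,"ry":0,"rz":0},
{"grip":1,"x":-0.0006,"y":-0.0005,"z":0.0012,"rx":0,"ry":0,"rz":0},
{"grip":1,"x":-0.0006,"y":-0.0004,"z":0.0012,"rx":0,"ry":0,"rz":0},
{"grip":1,"x":-0.0006,"y":-0.0005,"z":0.0012,"rx":0,"ry":0,"rz":0},
{"grip":1,"x":-0.0006,"y":-0.0004,"z":0.0012,"rx":0,"ry":0,"rz":0}]
[ 0.77009733 -4.75012251 -7.70500341] 14.625
```

View pics/b1w.png

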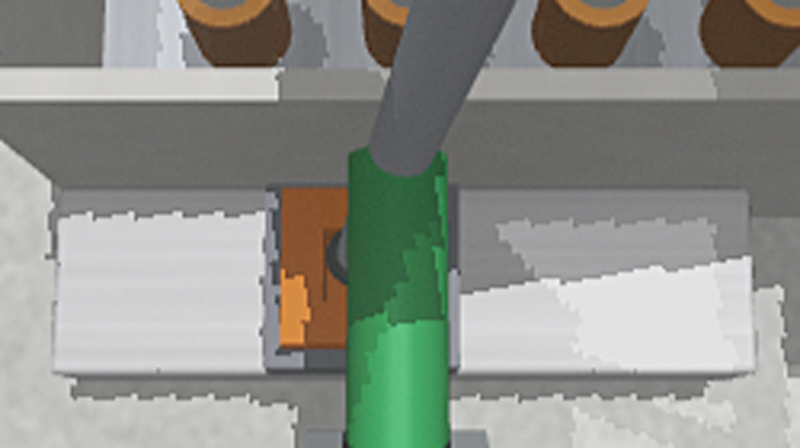

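Emit:
{"api": "play_rows", "payload": {
  "commands": [
    {"grip": 1, "x": -0.0006, "y": -0.0005, "z": 0.0012, "rx": 0, "ry": 0, "rz": 0},
    {"grip": 1, "x": -0.0005, "y": -0.0004, "z": 0.0012, "rx": 0, "ry": 0, "rz": 0},
    {"grip": 1, "x": -0.0006, "y": -0.0005, "z": 0.0012, "rx": 0, "ry": 0, "rz": 0},
    {"grip": 1, "x": -0.0005, "y": -0.0004, "z": 0.0011, "rx": 0, "ry": 0, "rz": 0},
    {"grip": 1, "x": 0, "y": 0, "z": 0, "rx": 0, "ry": 0, "rz": 0}
  ]
}}

```text
time_s: 15.25
position: [0.4597, -0.0365, 0.1199]
tool_rot: [[0.171, 0.982, 0.08], [0.889, -0.189, 0.418], [0.426, -0.0, -0.905]]
ft_force: [0.6, -4.7, -7.8]
grip_width: 0.0113
```

Emit:
{"api": "play_rows", "payload": {
  "commands": [
    {"grip": 1, "x": -0.0006, "y": -0.0005, "z": 0.0012, "rx": 0, "ry": 0, "rz": 0},
    {"grip": 1, "x": -0.0006, "y": -0.0004, "z": 0.0012, "rx": 0, "ry": 0, "rz": 0},
    {"grip": 1, "x": 0, "y": 0, "z": 0, "rx": 0, "ry": 0, "rz": 0}
  ]
}}

```text
time_s: 15.62
position: [0.4588, -0.0364, 0.1173]
tool_rot: [[0.171, 0.982, 0.08], [0.888, -0.189, 0.418], [0.426, -0.0, -0.905]]
ft_force: [0.4, -5.0, -6.7]
grip_width: 0.0114
```

```bash
python3 bar.py; python3 -c "
from bar import *
b,im=bar(); q=Gik(b,[.85,.5]); F=kin(*q)[2]
cv2.imwrite('pics/b2w.png',cv2.resize(im['color'][150:290,200:450],None,fx=3.2,fy=3.2,interpolation=cv2.INTER_CUBIC))
z0=F[1]
qs=[Fik(F[0]+(XC-F[0])*min(1,t*2),z0+(.056-z0)*t,q) for t in np.arange(1,9)/8]
show(qrows(qs,q),1); print(env.observe()['ft_force'],env.observe()['time_s'])
"
```

```text
bar [-0.04923621  0.14027225] G [-0.04901592  0.15076704] [-0.00022029 -0.0104948 ]
q [0.83231217 0.53151088] F [-0.0545989   0.06696814] P [-0.03829193  0.28987246]
wrist 0.06 358.1 74.7
wrist 0.08 344.2 125.5
wrist 0.1 335.6 157.3
wrist 0.12 329.7 179.0
wrist 0.15 323.6 201.2
wrist 0.2235 315.5 231.0
[{"grip":1,"x":-0.0006,"y":-0.0004,"z":0.0012,"rx":0,"ry":0,"rz":0},
{"grip":1,"x":-0.0006,"y":-0.0005,"z":0.0012,"rx":0,"ry":0,"rz":0},
{"grip":1,"x":-0.0006,"y":-0.0004,"z":0.0012,"rx":0,"ry":0,"rz":0},
{"grip":1,"x":-0.0006,"y":-0.0005,"z":0.0012,"rx":0,"ry":0,"rz":0},
{"grip":1,"x":-0.0006,"y":-0.0004,"z":0.0013,"rx":0,"ry":0,"rz":0},
{"grip":1,"x":-0.0006,"y":-0.0005,"z":0.0012,"rx":0,"ry":0,"rz":0},
{"grip":1,"x":-0.0006,"y":-0.0004,"z":0.0012,"rx":0,"ry":0,"rz":0},
{"grip":1,"x":-0.0006,"y":-0.0004,"z":0.0012,"rx":0,"ry":0,"rz":0}]
[ 0.981971   -5.35144945 -6.17604894] 15.725
```

View pics/b2w.png

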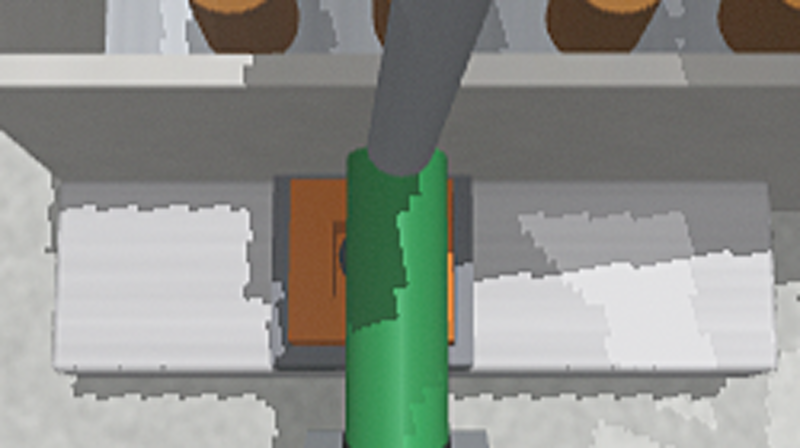

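Emit:
{"api": "play_rows", "payload": {
  "commands": [
    {"grip": 1, "x": -0.0006, "y": -0.0004, "z": 0.0012, "rx": 0, "ry": 0, "rz": 0},
    {"grip": 1, "x": -0.0006, "y": -0.0005, "z": 0.0012, "rx": 0, "ry": 0, "rz": 0},
    {"grip": 1, "x": -0.0006, "y": -0.0004, "z": 0.0012, "rx": 0, "ry": 0, "rz": 0},
    {"grip": 1, "x": -0.0006, "y": -0.0005, "z": 0.0012, "rx": 0, "ry": 0, "rz": 0},
    {"grip": 1, "x": 0, "y": 0, "z": 0, "rx": 0, "ry": 0, "rz": 0}
  ]
}}

```text
time_s: 16.35
position: [0.457, -0.036, 0.1119]
tool_rot: [[0.171, 0.982, 0.08], [0.888, -0.189, 0.418], [0.426, -0.0, -0.905]]
ft_force: [-0.7, -2.1, -4.7]
grip_width: 0.0112
```

```bash
python3 bar.py|head -2; python3 -c "
from h import *
print(env.observe()['ft_force'],env.observe()['time_s'])
"
```

```text
bar [-0.0511442   0.13494627] G [-0.05085684  0.14543743] [-0.00028735 -0.01049117]
q [0.80243925 0.53774708] F [-0.05477289  0.06153589] P [-0.04373871  0.28476335]
[-0.515147   -2.88464863 -5.25417302] 16.4
```

Emit:
{"api": "play_rows", "payload": {
  "commands": [
    {"grip": 1, "x": -0.0006, "y": -0.0004, "z": 0.0012, "rx": 0, "ry": 0, "rz": 0},
    {"grip": 1, "x": -0.0006, "y": -0.0004, "z": 0.0012, "rx": 0, "ry": 0, "rz": 0},
    {"grip": 1, "x": 0, "y": 0, "z": 0, "rx": 0, "ry": 0, "rz": 0}
  ]
}}

```text
time_s: 16.77
position: [0.4562, -0.0359, 0.1092]
tool_rot: [[0.171, 0.982, 0.08], [0.888, -0.189, 0.418], [0.426, -0.0, -0.905]]
ft_force: [-0.5, -1.2, -4.2]
grip_width: 0.0115
```

Emit:
{"api": "play_rows", "payload": {
  "commands": [
    {"grip": 1, "x": -0.0003, "y": -0.0002, "z": 0.0006, "rx": 0, "ry": 0, "rz": 0},
    {"grip": 1, "x": -0.0003, "y": -0.0002, "z": 0.0006, "rx": 0, "ry": 0, "rz": 0},
    {"grip": 1, "x": 0, "y": 0, "z": 0, "rx": 0, "ry": 0, "rz": 0}
  ]
}}

```text
time_s: 17.15
position: [0.4559, -0.0359, 0.1079]
tool_rot: [[0.171, 0.982, 0.08], [0.888, -0.189, 0.418], [0.426, -0.0, -0.905]]
ft_force: [-1.8, 1.4, -2.8]
grip_width: 0.0114
```

```bash
python3 bar.py|head -2; python3 -c "
from h import *
print(env.observe()['ft_force'],env.observe()['time_s'])
"
```

```text
bar [-0.05234705  0.13099898] G [-0.05206452  0.14141174] [-0.00028252 -0.01041276]
q [0.78058965 0.54169432] F [-0.05466101  0.05753541] P [-0.04762468  0.28092462]
[-1.25217081  0.84168889 -3.12488626] 17.2
```

Emit:
{"api": "play_rows", "payload": {
  "commands": [
    {"grip": 1, "x": -0.0003, "y": -0.0002, "z": 0.0006, "rx": 0, "ry": 0, "rz": 0},
    {"grip": 1, "x": 0, "y": 0, "z": 0, "rx": 0, "ry": 0, "rz": 0}
  ]
}}

```text
time_s: 17.45
position: [0.4557, -0.0359, 0.1074]
tool_rot: [[0.171, 0.982, 0.08], [0.888, -0.189, 0.418], [0.426, -0.0, -0.905]]
ft_force: [-1.5, 1.8, -2.3]
grip_width: 0.0112
```

Emit:
{"api": "play_rows", "payload": {
  "commands": [
    {"grip": 1, "x": -0.0003, "y": -0.0002, "z": 0.0006, "rx": 0, "ry": 0, "rz": 0},
    {"grip": 1, "x": 0, "y": 0, "z": 0, "rx": 0, "ry": 0, "rz": 0}
  ]
}}

```text
time_s: 17.7
position: [0.4557, -0.0359, 0.107]
tool_rot: [[0.171, 0.982, 0.081], [0.888, -0.189, 0.418], [0.426, 0.0, -0.905]]
ft_force: [-3.0, 1.1, 3.5]
grip_width: 0.0114
```

```bash
python3 bar.py|head -2; python3 -c "
from h import *
print(env.observe()['ft_force'],env.observe()['time_s'])
"
```

```text
bar [-0.05255821  0.13010513] G [-0.05225523  0.14047671] [-0.00030297 -0.01037158]
q [0.77567682 0.5422654 ] F [-0.05455319  0.05663221] P [-0.04848682  0.28004986]
[-2.66155657  1.26814566  5.23410966] 17.75
```

Emit:
{"api": "play_rows", "payload": {
  "commands": [
    {"grip": 1, "x": -0.0001, "y": -0.0001, "z": 0.0003, "rx": 0, "ry": 0, "rz": 0},
    {"grip": 1, "x": 0, "y": 0, "z": 0, "rx": 0, "ry": 0, "rz": 0}
  ]
}}

```text
time_s: 18.0
position: [0.4557, -0.0358, 0.1069]
tool_rot: [[0.171, 0.982, 0.081], [0.888, -0.189, 0.418], [0.426, 0.001, -0.905]]
ft_force: [-2.6, 0.4, 7.5]
grip_width: 0.0111
```

Emit:
{"api": "play_rows", "payload": {
  "commands": [
    {"grip": 1, "x": -0.0001, "y": -0.0001, "z": 0.0003, "rx": 0, "ry": 0, "rz": 0},
    {"grip": 1, "x": 0, "y": 0, "z": 0, "rx": 0, "ry": 0, "rz": 0}
  ]
}}

```text
time_s: 18.25
position: [0.4556, -0.0358, 0.1066]
tool_rot: [[0.17, 0.982, 0.081], [0.888, -0.189, 0.418], [0.426, 0.001, -0.905]]
ft_force: [-3.3, 0.9, 8.8]
grip_width: 0.0112
```

Emit:
{"api": "play_rows", "payload": {
  "commands": [
    {"grip": 1, "x": -0.0001, "y": -0.0001, "z": 0.0003, "rx": 0, "ry": 0, "rz": 0},
    {"grip": 1, "x": 0, "y": 0, "z": 0, "rx": 0, "ry": 0, "rz": 0}
  ]
}}

```text
time_s: 18.5
position: [0.4555, -0.0358, 0.1063]
tool_rot: [[0.17, 0.982, 0.081], [0.888, -0.189, 0.418], [0.426, 0.001, -0.905]]
ft_force: [-3.6, 0.7, 8.5]
grip_width: 0.0112
```

Emit:
{"api": "play_rows", "payload": {
  "commands": [
    {"grip": 1, "x": -0.0001, "y": -0.0001, "z": 0.0003, "rx": 0, "ry": 0, "rz": 0},
    {"grip": 1, "x": 0, "y": 0, "z": 0, "rx": 0, "ry": 0, "rz": 0}
  ]
}}

```text
time_s: 18.75
position: [0.4554, -0.0358, 0.106]
tool_rot: [[0.171, 0.982, 0.081], [0.889, -0.189, 0.418], [0.426, 0.001, -0.905]]
ft_force: [-3.2, 0.5, 8.3]
grip_width: 0.0109
```

```bash
python3 bar.py|head -2; python3 -c "
from h import *
print(env.observe()['ft_force'],env.observe()['time_s'])
"
```

```text
bar [-0.05288256  0.12916031] G [-0.05254986  0.13949484] [-0.0003327  -0.01033454]
q [0.7704789  0.54357461] F [-0.05459181  0.05568018] P [-0.0493943   0.27911974]
[-3.68062542  0.95156584  8.75880829] 18.8
```

Emit:
{"api": "play_rows", "payload": {
  "commands": [
    {"grip": 1, "x": -0.0001, "y": -0.0001, "z": 0.0003, "rx": 0, "ry": 0, "rz": 0},
    {"grip": 1, "x": -0.0001, "y": -0.0001, "z": 0.0003, "rx": 0, "ry": 0, "rz": 0},
    {"grip": 1, "x": 0, "y": 0, "z": 0, "rx": 0, "ry": 0, "rz": 0}
  ]
}}

```text
time_s: 19.18
position: [0.4552, -0.0357, 0.1054]
tool_rot: [[0.17, 0.982, 0.081], [0.889, -0.189, 0.418], [0.426, 0.001, -0.905]]
ft_force: [-3.3, 0.6, 9.3]
grip_width: 0.011
```

Emit:
{"api": "play_rows", "payload": {
  "commands": [
    {"grip": 1, "x": -0.0001, "y": 0, "z": 0.0003, "rx": 0, "ry": 0, "rz": 0},
    {"grip": 1, "x": -0.0002, "y": -0.0001, "z": 0.0003, "rx": 0, "ry": 0, "rz": 0},
    {"grip": 1, "x": 0, "y": 0, "z": 0, "rx": 0, "ry": 0, "rz": 0}
  ]
}}

```text
time_s: 19.55
position: [0.455, -0.0357, 0.1047]
tool_rot: [[0.17, 0.982, 0.081], [0.889, -0.189, 0.418], [0.426, 0.001, -0.905]]
ft_force: [-4.9, 0.8, 8.4]
grip_width: 0.011
```

```bash
python3 bar.py|head -2; python3 -c "
from h import *
print(env.observe()['ft_force'],env.observe()['time_s'])
"
```

```text
bar [-0.05329558  0.12786175] G [-0.0529382   0.13819698] [-0.00035738 -0.01033523]
q [0.76335891 0.5452124 ] F [-0.05460198  0.05437336] P [-0.05062948  0.27783805]
[-4.44830079 -0.69485317  9.9402762 ] 19.6
```

Emit:
{"api": "play_rows", "payload": {
  "commands": [
    {"grip": 1, "x": -0.0001, "y": -0.0001, "z": 0.0003, "rx": 0, "ry": 0, "rz": 0},
    {"grip": 1, "x": -0.0001, "y": -0.0001, "z": 0.0003, "rx": 0, "ry": 0, "rz": 0},
    {"grip": 1, "x": 0, "y": 0, "z": 0, "rx": 0, "ry": 0, "rz": 0}
  ]
}}

```text
time_s: 19.98
position: [0.4548, -0.0357, 0.1041]
tool_rot: [[0.171, 0.982, 0.081], [0.889, -0.189, 0.418], [0.426, 0.001, -0.905]]
ft_force: [-5.4, -0.4, 9.5]
grip_width: 0.0112
```

Emit:
{"api": "play_rows", "payload": {
  "commands": [
    {"grip": 1, "x": -0.0001, "y": -0.0001, "z": 0.0003, "rx": 0, "ry": 0, "rz": 0},
    {"grip": 1, "x": 0, "y": 0, "z": 0, "rx": 0, "ry": 0, "rz": 0}
  ]
}}

```text
time_s: 20.23
position: [0.4547, -0.0356, 0.1038]
tool_rot: [[0.17, 0.982, 0.081], [0.889, -0.189, 0.418], [0.426, 0.001, -0.905]]
ft_force: [-4.8, -0.2, 10.1]
grip_width: 0.0111
```

Emit:
{"api": "play_rows", "payload": {
  "commands": [
    {"grip": 1, "x": -0.0002, "y": -0.0001, "z": 0.0003, "rx": 0, "ry": 0, "rz": 0},
    {"grip": 1, "x": 0, "y": 0, "z": 0, "rx": 0, "ry": 0, "rz": 0}
  ]
}}

```text
time_s: 20.48
position: [0.4546, -0.0356, 0.1034]
tool_rot: [[0.17, 0.982, 0.081], [0.889, -0.189, 0.418], [0.426, 0.001, -0.905]]
ft_force: [-4.9, -0.2, 9.9]
grip_width: 0.0107
```

Emit:
{"api": "play_rows", "payload": {
  "commands": [
    {"grip": 1, "x": -0.0001, "y": -0.0001, "z": 0.0003, "rx": 0, "ry": 0, "rz": 0},
    {"grip": 1, "x": -0.0001, "y": -0.0001, "z": 0.0003, "rx": 0, "ry": 0, "rz": 0},
    {"grip": 1, "x": 0, "y": 0, "z": 0, "rx": 0, "ry": 0, "rz": 0}
  ]
}}

```text
time_s: 20.85
position: [0.4544, -0.0356, 0.1028]
tool_rot: [[0.17, 0.982, 0.081], [0.889, -0.189, 0.418], [0.426, 0.001, -0.905]]
ft_force: [-5.8, -0.4, 9.9]
grip_width: 0.0113
```

Emit:
{"api": "play_rows", "payload": {
  "commands": [
    {"grip": 1, "x": -0.0001, "y": -0.0001, "z": 0.0003, "rx": 0, "ry": 0, "rz": 0},
    {"grip": 1, "x": -0.0001, "y": -0.0001, "z": 0.0003, "rx": 0, "ry": 0, "rz": 0},
    {"grip": 1, "x": 0, "y": 0, "z": 0, "rx": 0, "ry": 0, "rz": 0}
  ]
}}

```text
time_s: 21.22
position: [0.4543, -0.0356, 0.1024]
tool_rot: [[0.17, 0.982, 0.081], [0.889, -0.189, 0.418], [0.426, 0.001, -0.905]]
ft_force: [-5.9, -0.2, 13.0]
grip_width: 0.011
```

```bash
python3 bar.py|head -2; python3 chk.py b5; python3 -c "
from h import *
shot('wrist','b5w.png')
"
```

```text
bar [-0.05406166  0.12553264] G [-0.05366906  0.13583824] [-0.0003926 -0.0103056]
q [0.75064388 0.54848059] F [-0.05467377  0.05203519] P [-0.05281246  0.27552744]
t 21.325 w 0.010992564045855696 F [-5.6419 -1.3737 12.4747] T [0.4634 0.4129 0.4735] G -0.053667115250672755 -0.23011904210364084 0.13583581912117962
```

View pics/b5w.png

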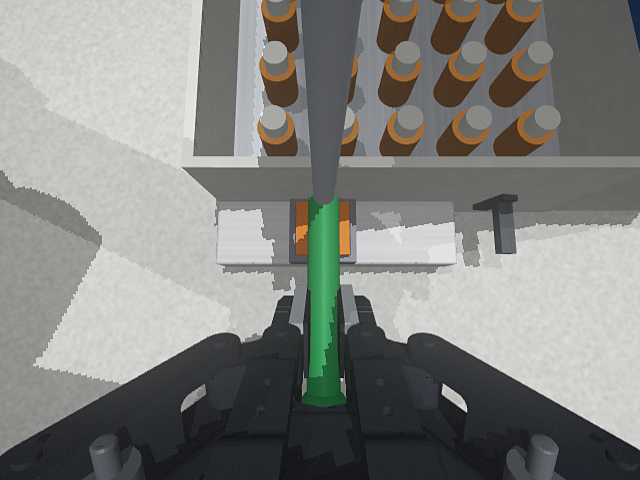

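Emit:
{"api": "play_rows", "payload": {
  "commands": [
    {"grip": 1, "x": -0.0001, "y": 0, "z": 0.0002, "rx": 0, "ry": 0, "rz": 0},
    {"grip": 1, "x": 0, "y": 0, "z": 0, "rx": 0, "ry": 0, "rz": 0}
  ]
}}

```text
time_s: 21.62
position: [0.4543, -0.0355, 0.1023]
tool_rot: [[0.17, 0.982, 0.081], [0.889, -0.189, 0.418], [0.426, 0.001, -0.905]]
ft_force: [-6.8, -1.5, 14.9]
grip_width: 0.0114
```

Emit:
{"api": "play_rows", "payload": {
  "commands": [
    {"grip": 1, "x": 0.0001, "y": -0.0002, "z": -0.0003, "rx": 0, "ry": 0, "rz": 0},
    {"grip": 1, "x": 0.0001, "y": -0.0002, "z": -0.0003, "rx": 0, "ry": 0, "rz": 0},
    {"grip": 1, "x": 0, "y": 0, "z": 0, "rx": 0, "ry": 0, "rz": 0}
  ]
}}

```text
time_s: 22.0
position: [0.4543, -0.0356, 0.1025]
tool_rot: [[0.171, 0.982, 0.082], [0.889, -0.189, 0.418], [0.426, 0.002, -0.905]]
ft_force: [-2.7, -0.4, 8.0]
grip_width: 0.0108
```

Emit:
{"api": "play_rows", "payload": {
  "commands": [
    {"grip": 1, "x": 0.0001, "y": -0.0002, "z": -0.0004, "rx": 0, "ry": 0, "rz": 0},
    {"grip": 1, "x": 0.0001, "y": 0, "z": -0.0002, "rx": 0, "ry": 0, "rz": 0},
    {"grip": 1, "x": 0, "y": 0, "z": 0, "rx": 0, "ry": 0, "rz": 0}
  ],
  "squeeze": 30
}}

```text
time_s: 22.38
position: [0.4542, -0.0356, 0.1027]
tool_rot: [[0.171, 0.982, 0.082], [0.889, -0.189, 0.418], [0.426, 0.001, -0.905]]
ft_force: [3.2, 1.1, 1.9]
grip_width: 0.0113
```

```bash
python3 bar.py|head -2; python3 chk.py b6
```

```text
bar [-0.05412681  0.12577065] G [-0.05387229  0.13615976] [-0.00025452 -0.01038911]
q [0.75193216 0.54909228] F [-0.05487856  0.0522745 ] P [-0.05259262  0.27576281]
t 22.475 w 0.011093168955486617 F [4.8912 0.5039 1.8585] T [ 0.0912 -0.9176 -0.1023] G -0.05388574687363274 -0.230203875373563 0.13616897111479395
```

View pics/b6s.png

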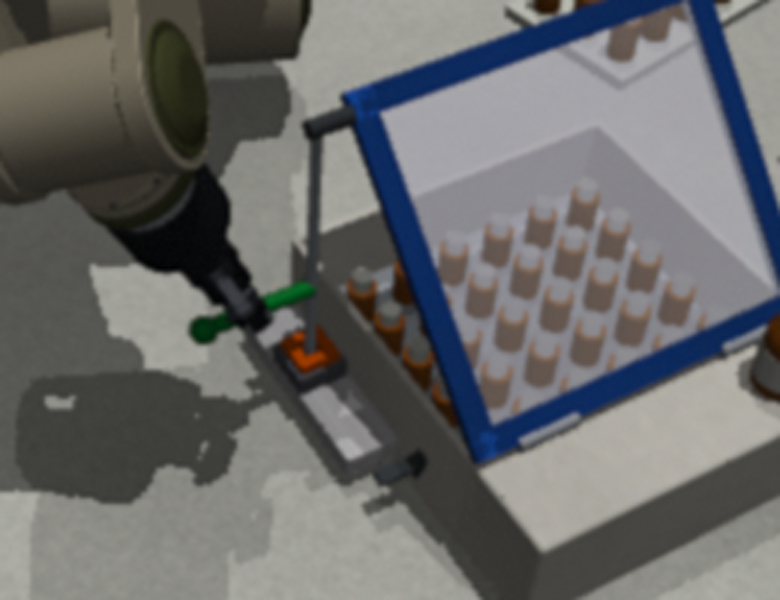

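Emit:
{"api": "play_rows", "payload": {
  "commands": [
    {"grip": 1, "x": 0, "y": 0.0003, "z": 0, "rx": 0, "ry": 0, "rz": 0},
    {"grip": 1, "x": 0, "y": 0, "z": 0, "rx": 0, "ry": 0, "rz": 0}
  ],
  "squeeze": 20
}}

```text
time_s: 22.72
position: [0.4541, -0.0356, 0.1026]
tool_rot: [[0.171, 0.982, 0.081], [0.889, -0.189, 0.418], [0.426, 0.001, -0.905]]
ft_force: [3.2, 0.5, 3.6]
grip_width: 0.0109
```

Emit:
{"api": "play_rows", "payload": {
  "commands": [
    {"grip": 0.5, "x": 0, "y": 0, "z": 0, "rx": 0, "ry": 0, "rz": 0},
    {"grip": 0, "x": 0, "y": 0, "z": 0, "rx": 0, "ry": 0, "rz": 0},
    {"grip": -1, "x": 0, "y": 0, "z": 0, "rx": 0, "ry": 0, "rz": 0},
    {"grip": -1, "x": 0, "y": 0, "z": 0, "rx": 0, "ry": 0, "rz": 0},
    {"grip": -1, "x": 0, "y": 0, "z": 0, "rx": 0, "ry": 0, "rz": 0},
    {"grip": -1, "x": 0, "y": 0, "z": 0, "rx": 0, "ry": 0, "rz": 0}
  ]
}}

```text
time_s: 23.48
position: [0.4538, -0.0354, 0.1025]
tool_rot: [[0.171, 0.982, 0.08], [0.889, -0.189, 0.418], [0.426, -0.0, -0.905]]
ft_force: [1.0, -0.4, -0.9]
grip_width: 0.0851
```

```bash
python3 bar.py|head -2; python3 chk.py b7;python3 -c "
from h import *
shot('wrist','b7w.png')
"
```

```text
bar [-0.05478375  0.12584227] G [-0.05415484  0.13604779] [-0.00062891 -0.01020552]
q [0.752275   0.55351978] F [-0.05588609  0.05235053] P [-0.05253406  0.2758254 ]
t 23.575 w 0.08555710460493544 F [0.0913 0.4227 0.3954] T [-0.1848  0.0244  0.0504] G -0.054161068514568304 -0.23008473293634799 0.13602908104639408
```

View pics/b7w.png

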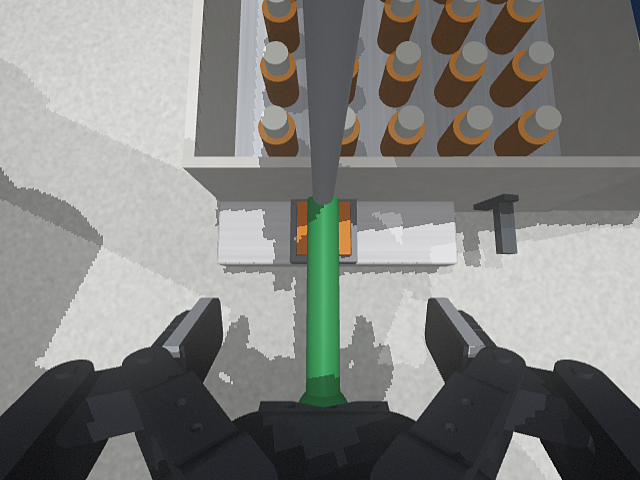

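Emit:
{"api": "play_rows", "payload": {
  "commands": [
    {"grip": -1, "x": 0, "y": 0, "z": -0.01, "rx": 0, "ry": 0, "rz": 0},
    {"grip": -1, "x": 0, "y": 0, "z": -0.02, "rx": 0, "ry": 0, "rz": 0},
    {"grip": -1, "x": 0, "y": 0, "z": -0.03, "rx": 0, "ry": 0, "rz": 0},
    {"grip": -1, "x": 0, "y": 0, "z": -0.04, "rx": 0, "ry": 0, "rz": 0},
    {"grip": -1, "x": 0, "y": 0, "z": -0.02, "rx": 0, "ry": 0, "rz": 0},
    {"grip": -1, "x": 0, "y": 0, "z": 0, "rx": 0, "ry": 0, "rz": 0},
    {"grip": -1, "x": 0, "y": 0, "z": 0, "rx": 0, "ry": 0, "rz": 0}
  ]
}}

```text
time_s: 24.5
position: [0.4439, -0.0851, 0.2106]
tool_rot: [[0.171, 0.982, 0.08], [0.888, -0.189, 0.419], [0.426, -0.001, -0.905]]
ft_force: [0.4, -0.2, -0.1]
grip_width: 0.0853
```

```bash
python3 bar.py|head -2; python3 chk.py b8;python3 -c "
from h import *
im=shot('wrist','b8w.png')
hsv=cv2.cvtColor(im['color'],cv2.COLOR_BGR2HSV)
m=cv2.inRange(hsv,(3,150,80),(16,255,255))>0
P=np.array([pt(im,u,v) for v,u in np.argwhere(m) if im['range_z'][v,u]>0]);D=np.column_stack([(P-O)@ex,(P-O)@ey,P[:,2]])
D=D[(abs(D[:,0]-XC)<.025)&(abs(D[:,1]+.175)<.022)]; print(len(D),np.percentile(D[:,2],[5,25,50,75,95]))
"
```

```text
bar [-0.05473691  0.12577545] G [-0.05450362  0.24391993] [-0.00023329 -0.11814449]
q [0.75191763 0.55315792] F [-0.0557864   0.05228294] P [-0.0525951   0.27576015]
t 24.6 w 0.08550834124100588 F [-0.3966 -0.0865  0.5623] T [-0.1648  0.1114 -0.0246] G -0.054456396999280524 -0.28076384363431167 0.24389070190193754
587 [0.05876814 0.05962706 0.06011896 0.06070066 0.06139342]
```

View pics/b8w.png

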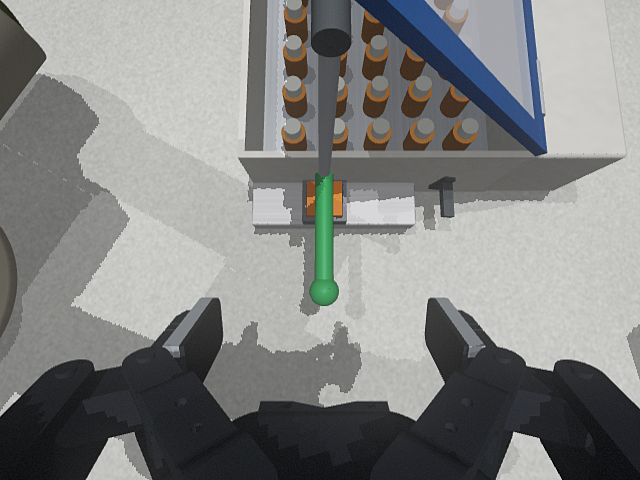

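View pics/b8s.png

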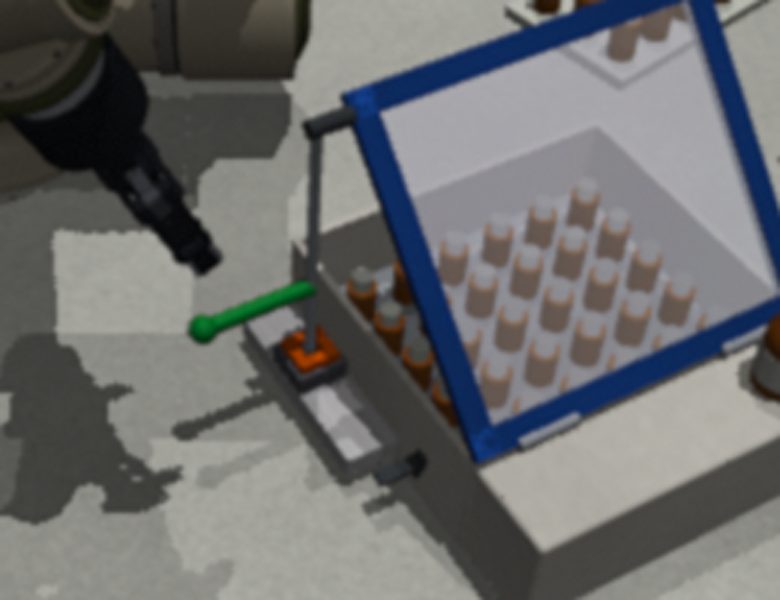

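```bash
python3 -c "
from h import *
print(order.close_job())"
```

```text
the job is handed in; nothing more can be done
None
```

I finished the job and handed it in at about 25 s. The rod now holds the lid open by itself, and the gripper is open and clear of everything. Handing in gives no verdict, so whether it passed is not known.

**What I did:** I raised the lid by the green handle and swung the rod down. I set its ball foot in the cup's hole and pressed in steps of about 0.3 mm. The vertical tool force stayed at about 8.5–10 N while the cup slid. It then rose to 13 N, and to 15 N on a last 0.2 mm step, with almost no further travel, so I took the cup as home. Adding my estimate of the lid's share, the foot force stayed below about 20 N. I eased off, let go and backed away.

**Last checks, after backing off:**

| Check | Measured | Needed |
|---|---|---|
| Lid angle (from the handle's position) | about 0.75 rad, same in two readings about 1 s apart | 0.5 to 0.95 rad |
| Cup mouth height | about 60 mm, about 5 mm down from 65 mm | at least 2.5 mm down |
| Foot below the cup's mouth | about 8 mm | at least 5.5 mm |
| Foot from the middle of the hole | about 1.5 mm | under 6 mm |
| Tool force | within sensor noise of zero | robot touches nothing |

I did not re-measure the bystanders. The only thing the gripper touched was the handle.

**What disagreed or went wrong:**
- **Fingertips:** they stood about 19 mm behind the reported tool point, not 14 mm ahead of it. My first grasp closed above the handle and lightly touched it. I corrected the offset from the wrist picture and regripped.
- **Handle slip:** at 22 N grip the handle crept about 10 mm along the pads during the swing, which I noticed with the foot just above the cup. I raised the grip to 80 N and guided the foot by the handle's position in the camera instead of the tool's reading.

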